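# RCD check on a wet laboratory bench, proved with a voltage tester

### The job

Check the bench power console before the dissection class: press the RCD's test button so that its lever drops, let go of the button, and lift the lever fully back up. Then take the pen-shaped voltage tester out of the tool block, carry it over the clutter, and prove the outlet live by holding the tester upright, tip down, about a centimetre above the outlet's live slot (the one of the side-by-side pair farther from the RCD) without ever touching the console with it. Finish while still holding it there in the gripper; leave everything else where it stands.

Things in the scene. Friction and masses are not known exactly. Their poses are not given: they have to be found in the camera images.
- console: Bench power console, painted grey, fixed; 172 mm deep (x, to its back) by 280 mm long (y, to its left end as the robot sees it); origin: centre of its underside. Front edge 35 mm high; the front face slopes up backwards at 25 degrees from level over 77 mm to a flat deck 71 mm high, 95 mm deep. The RCD sits on the slope's left half; on the deck, a blank plate at the left, the outlet at the right.
- rcd: The RCD: ivory block on the sloping face, 45 mm along the slope, 72 mm wide, 8 mm proud of the slope, centred 70 mm left of the console's middle. Black lever in its left half, round grey test button in its right half. Origin: centre of its underside on the slope; x points up the slope, y left, z square out of the sloping face.
- test_button (a joint): Test button: 0 out, 0.004 m fully in; about 1.4 N to start and 4 N fully in, springs back. It moves square to the sloping face.
- button_top (a point): Centre of the outer face of the test button: a grey disc 13 mm across, 8 mm proud of the ivory block, parallel to the 25 degree slope. It is 37 mm to the right of the lever's middle plane and 6 mm up the slope from the block's middle.
- rcd_lever (a joint): RCD lever, black: 0 = up (on, as at the start, leaning 10 degrees back from vertical); grows as it drops to 0.82 rad (off, leaning 37 degrees forward, towards the console's front). The button trips it at about half travel; it drops freely and stays down. It cannot be set while the button is in. Pushed back up from its front side (about 0.5 N) past about 0.25 rad it falls fully up and stays.
- lever_tip (a point): Middle of the outer end of the RCD lever: a paddle 20 mm wide (along the console's y), 7 mm thick, standing 22 mm out of the ivory block. It swings about an axis along the console's y, 34 mm from this tip, 12 mm beneath the block's outer face and at the block's middle along the slope.
- live_slot (a point): Centre of the live slot (4.5 by 7.5 mm, dark) at the upper face of the outlet: a level white plate 86 mm square, 75 mm above the bench. Of its three slots the earth slot is at the back; the other two lie side by side, 22 mm apart, nearer the front: the right one, farther from the RCD, is live.
- tool_block: Wooden block 190 (x) by 60 (y) by 60 mm high, fixed, origin at the centre of its underside. Three through holes 22 mm across in a row along its x, at -60, 0 and +60 mm. The tester, a screwdriver and an awl hang in them, in any order.
- pen: Voltage tester: slim grey pen 150 mm long, tip down in the block. Origin on its axis half-way up, z up along it. Round body 18 mm across; white pointed tip; flange 28 mm across, 4 mm thick, underside 40 mm above the tip, resting on the block (all below it is in the hole); black cap; steel clip on its x side 102 to 142 mm above the tip, reaching 14 mm from the axis. 45 g.
- pen_tip (a point): The end of the tester's white tip, 75 mm below its origin (blunt, 6 mm across).
- screwdriver: Bystander: screwdriver with a black handle 29 mm across, hanging in the block, top 135 mm above the bench; origin 35 mm above the block's top.
- awl: Bystander: awl with a waisted bulbous wooden handle 32 mm across, hanging in the block, top 121 mm above the bench; origin 35 mm above the block's top.
- rack: Bystander between block and console: wooden test tube rack 230 (x) by 62 (y) mm with five clear tubes and stoppers, up to 138 mm high; origin at the centre of its underside.
- beaker: Bystander: clear beaker 70 mm across, 95 mm high; origin at the centre of its underside.
- jar: Bystander: amber jar with a black cap, 60 mm across, 110 mm high; origin at the centre of its underside.
- tray: Bystander: white enamel tray with a blue rim, 115 (x) by 240 (y) by 36 mm; origin at the centre of its underside.
- scissors: Bystander: scissors with yellow finger loops, lying in the tray.
- dish: Bystander: closed clear petri dish 93 mm across, 15 mm high, lying on the bench.

How it is judged:
By the outcome, as a careful person would: the job done as asked, in the order asked, and still so for the second after the job is handed in, while the arm keeps its last pose, push and grip.
It also fails if it takes over 70 s, if anything falls off the work surface, if the arm or the gripper's body presses on something with over 40 N, if the wrist force passes 120 N, or if a joint passes its speed limit or range.

### The arm

A 6-joint arm with a two-finger parallel gripper is mounted at the origin on the work surface. World frame = base frame: x ahead of the robot, y to its left, z up, the work surface at z = 0. Lengths are in m, angles in rad, forces in N, time in s.
With the tool pointing down it reaches from about 0.35 to 0.975 m from the base axis. Payload 4.9 kg.
Tool frame: the origin (TCP) lies midway between the tips of the shut fingers; the grasp point (between the pads) lies 19 mm behind it (manip.pinch_z is the x of the grasp point in the tool frame, in m); x points along the fingers, y is the direction in which the jaws open and shut, and the axes are right-handed (so a half turn about x gives the same grasp; the last joint's range is limited). The gripper opens to 85 mm and grips with 20 to 120 N. Pads are 22 mm wide; open, the fingers measure 114 mm over their backs; the gripper's body (76 mm by 85 mm) begins 54 mm behind the grasp point. The pads swing forward as they close: fully open they stand 13 mm farther back than shut.
Start: joints at [-1.267, 0.053, 1.613, -0, 1.476, -0.119], TCP at [0.256, -0.57, 0.21] pointing down, gripper open.
Joint ranges: [-3.01, 3.01], [-1.01, 2.22], [0.06, 2.58], [-1.02, 4.17], [0.09, 2.62], [-3.14, 3.14]. Speed limits (rad/s): [2.57, 2.57, 3.14, 3.14, 3.14, 3.14].

### API

Orientations are given as a unit quaternion [w, x, y, z].
In Python, from plant import sensors, cams, workorder, manip gives the robot as it stands.
- The arm moves only by the tool drive_tool, never from a script. Its argument "series" is a list of rows, each an object of numbers: "x", "y", "z": the shift along the tool's x, y, z in units of 25 mm (1.0 is 25 mm); "ax", "ay", "az": the turn, a rotation vector about the tool's x, y, z in units of 5 degrees (1.0 is 5 degrees). A call has 1 to 5 rows; each row is the pose to reach, as a shift and turn from the pose commanded when the call began, along the tool's axes at that moment; what a row does not reach only later rows make up. A row lasts 1/12 s, in which the tool goes at most 41.7 mm and 7.16 degrees, less where a joint would pass 70% of its speed; a pose out of reach is approached as far as the arm can. A call with a gripper value outside its range is refused whole. "hand" is the opening, from 0 (shut) to 1 (fully open), set as the call begins (left out, the last holds). The fingers move at their own pace and stop on an object; the grip force is fixed at half the most. Time passes only in rows, so rows that repeat a pose let the fingers close. It gives the time, the measured TCP pose, the force and the opening at its end, in the units of the state.
- sensors.state(): the state, without advancing time (a new reading comes with each control period).
- cams.grab_frame(name): name is "side" or "top" or "wrist"; returns a dict with "img" (420x560x3 uint8, blue, green, red), "camera_matrix" (3x3 intrinsics, pixels), "cam_to_world" (4x4, takes a point from camera to world coordinates). Camera axes: x right, y down, z forward; pixel columns grow to the right and rows downward; lengths in m; the calibration is good to about 2 mm. A picture is of the moment at which its call begins. There is no depth.
- workorder.job_done(): hands the job in, once; it reports no verdict.
The state is a dict: "time": time; "joint_pos": joint angles; "joint_vel": joint speeds; "joint_efforts": joint torques, N m; "tool_pos": TCP position; "tool_rot": TCP orientation; "contact_force": force on the tool from outside, world axes, zero at the start; "ft_torque": the same for the moment, N m; "gripper_width": opening from 0.0 (shut) to 1.0 (fully open).
Only numpy, scipy, OpenCV 4.12 (cv2) and the standard library are available. Lean on these libraries where they do the work, as an engineer would, in place of code of your own. Each camera call takes 0.05 s, during which the arm holds its last target.

## Working session

There is one attempt and no reset: what is moved stays moved. The work goes in short steps, Python scripts to look and compute and a tool call to move; the robot and the scene stay as the last step left them, time stands still between calls to the robot, and variables do not carry over. Pictures are saved under pics/ and viewed, and the job is handed in when it is done.

Besides the shell and the picture viewer there is one more tool, called after "Request:" by a JSON object that holds its "op" and its "data". drive_tool: Moves the arm, as the interface text tells. Its arguments: {"type":"object","properties":{"series":{"type":"array","items":{"type":"object","properties":{"x":{"type":"number"},"y":{"type":"number"},"z":{"type":"number"},"ax":{"type":"number"},"ay":{"type":"number"},"az":{"type":"number"}}}},"hand":{"type":"number"}},"required":["series"]}

```bash
ls; mkdir -p pics; python3 - <<'E'
from plant import sensors,cams,workorder,manip
import cv2,numpy as np
print(sensors.state()); print([ (k,getattr(manip,k)) for k in dir(manip) if k[0]!='_'])
for n in ['side','top','wrist']:
    f=cams.grab_frame(n); cv2.imwrite(f'pics/{n}0.png',f['img']); np.savez(f'pics/{n}0.npz',**f)
    print(n,f['camera_matrix'].round(1).tolist(),f['cam_to_world'].round(3).tolist())
E
```

```text
pics
{'time': 0.0, 'joint_pos': array([-1.26697192e+00,  5.33902573e-02,  1.61429094e+00, -5.43921081e-06,
        1.47603584e+00, -1.18990506e-01]), 'joint_vel': array([ 0.00019712, -0.00087012, -0.00051408, -0.00031427,  0.00080425,
       -0.00062246]), 'joint_efforts': array([ 1.23865277e-03, -3.93678403e+01, -3.70176852e+01, -4.15411603e-05,
        7.00151242e-03,  3.76019941e-06]), 'tool_pos': array([ 0.25625611, -0.56930876,  0.20894421]), 'tool_rot': array([-0.14762901, -0.69129249, -0.14912442,  0.69143493]), 'contact_force': array([ 0.25505316, -0.40192874, -0.36538183]), 'ft_torque': array([ 0.04005609, -0.047776  ,  0.01610201]), 'gripper_width': 1.0003609501163546}
[('IKError', <class 'plant.IKError'>), ('pinch_z', -0.0187)]
side [[434.5, 0.0, 274.1], [0.0, 434.5, 215.1], [0.0, 0.0, 1.0]] [[0.996, -0.06, 0.062, 0.431], [-0.084, -0.51, 0.856, -0.79], [-0.02, -0.858, -0.513, 0.557], [0.0, 0.0, 0.0, 1.0]]
top [[434.6, 0.0, 279.4], [0.0, 434.6, 210.6], [0.0, 0.0, 1.0]] [[0.004, -0.985, 0.175, 0.293], [-1.0, -0.006, -0.009, 0.032], [0.01, -0.174, -0.985, 1.046], [0.0, 0.0, 0.0, 1.0]]
wrist [[295.5, 0.0, 275.1], [0.0, 295.5, 213.6], [0.0, 0.0, 1.0]] [[0.41, -0.868, -0.279, 0.327], [-0.912, -0.391, -0.124, -0.537], [-0.002, 0.305, -0.952, 0.372], [0.0, 0.0, 0.0, 1.0]]
```

View pics/side0.png

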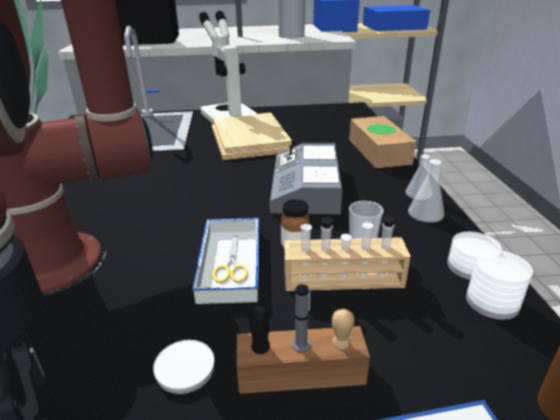

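View pics/top0.png

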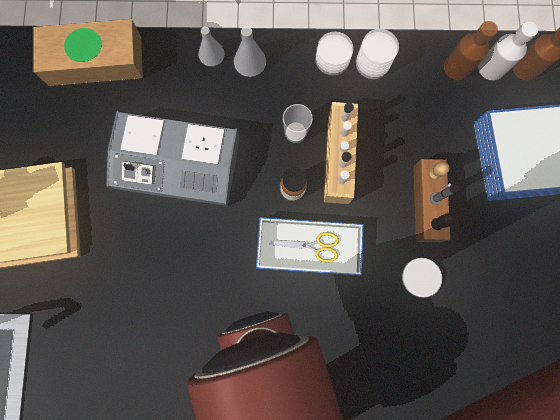

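View pics/wrist0.png

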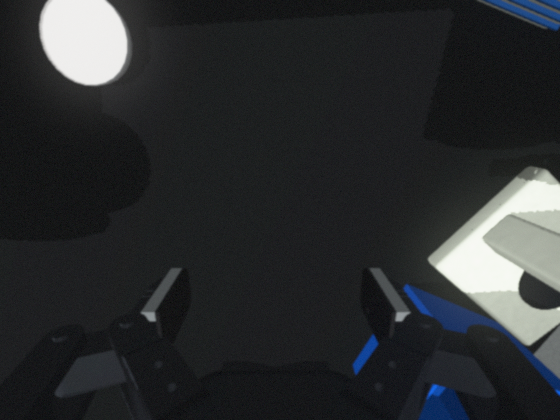

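The pen is in the middle hole, with the screwdriver nearer the robot and the awl farther away. I'll enlarge the console and block.

```bash
python3 - <<'E'
import cv2
t=cv2.imread('pics/top0.png'); s=cv2.imread('pics/side0.png')
def c(im,x,y,w,h,k,n): cv2.imwrite(f'pics/{n}.png',cv2.resize(im[y:y+h,x:x+w],None,fx=k,fy=k,interpolation=cv2.INTER_CUBIC))
c(t,100,100,150,110,5,'c_top_console'); c(t,400,140,80,110,5,'c_top_block'); c(s,260,135,90,85,6,'c_side_console'); c(s,230,280,150,115,5,'c_side_block')
E
```

```text
(no output)
```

View pics/c_top_console.png

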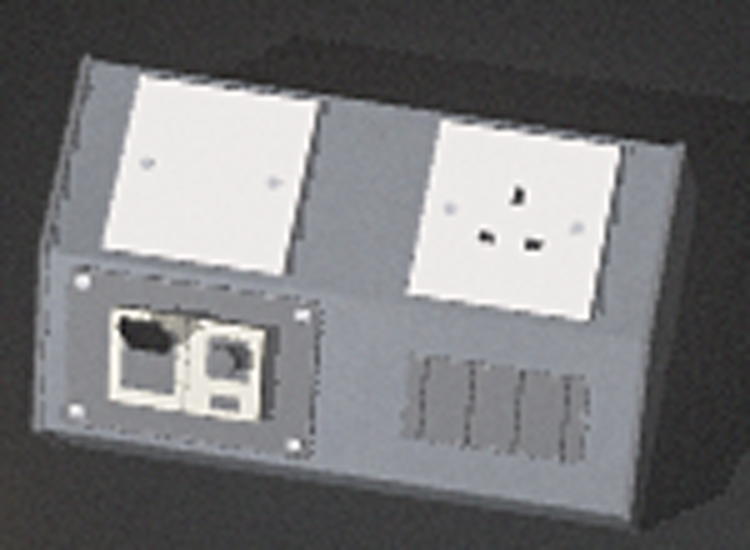

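View pics/c_top_block.png

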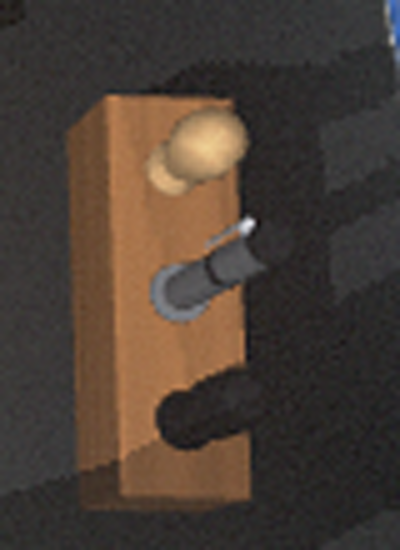

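View pics/c_side_console.png

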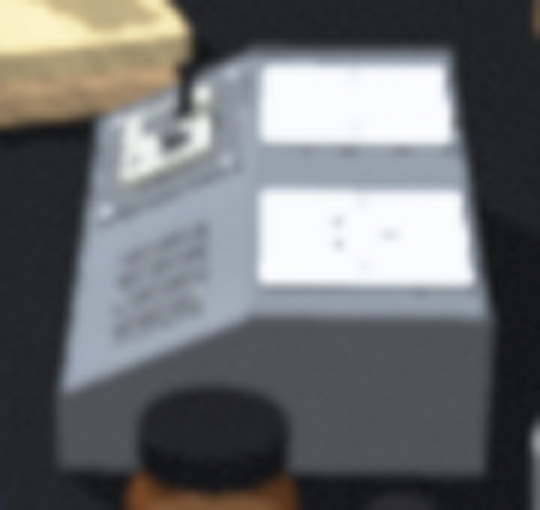

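View pics/c_side_block.png

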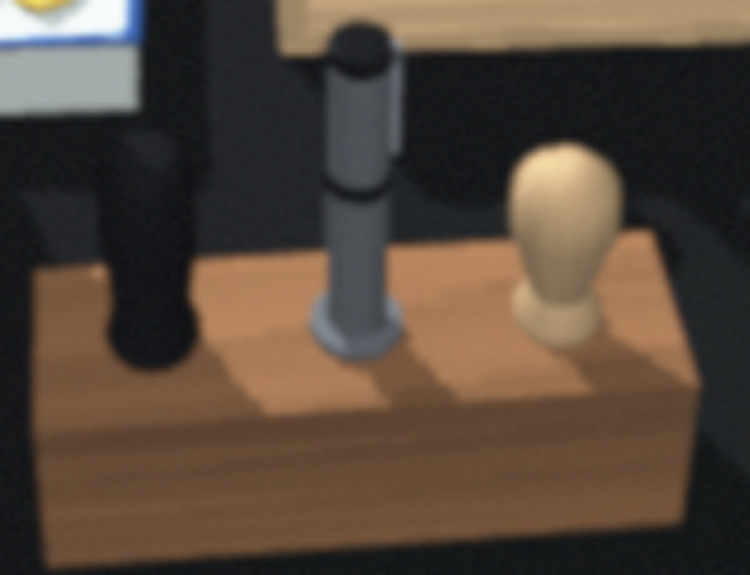

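```bash
cat > h.py <<'E'
import numpy as np, cv2
from scipy.optimize import least_squares
from scipy.spatial.transform import Rotation as R
def load(n): return np.load(f'pics/{n}.npz')
def proj(f,P):
    T=np.linalg.inv(f['cam_to_world']); p=(T[:3,:3]@np.atleast_2d(P).T).T+T[:3,3]
    q=(f['camera_matrix']@p.T).T; return q[:,:2]/q[:,2:]
def back(f,uv,z):
    d=f['cam_to_world'][:3,:3]@np.linalg.solve(f['camera_matrix'],[uv[0],uv[1],1]); o=f['cam_to_world'][:3,3]
    return o+d*(z-o[2])/d[2]
def tri(obs):
    A=np.zeros((3,3));b=np.zeros(3)
    for f,uv in obs:
        d=f['cam_to_world'][:3,:3]@np.linalg.solve(f['camera_matrix'],[uv[0],uv[1],1]);d/=np.linalg.norm(d)
        M=np.eye(3)-np.outer(d,d);A+=M;b+=M@f['cam_to_world'][:3,3]
    return np.linalg.solve(A,b)
E
python3 - <<'E'
from h import *
t=load('top0');s=load('side0')
m=lambda p:np.array([[np.cos(p[2]),-np.sin(p[2]),0],[np.sin(p[2]),np.cos(p[2]),0],[0,0,1]])
M=np.array([[.086,.14,.071],[.086,-.14,.071],[-.009,.14,.071],[-.086,.14,.035],[-.086,-.14,.035],[-.009,-.14,.071]])
U=np.array([[85,57],[683,147],[45,252],[35,432],[632,520],[642,335]])/5+100
MS=np.array([[.086,-.14,.071],[-.009,-.14,.071],[-.086,-.14,.035],[.086,.14,.071],[-.009,.14,.071],[-.086,-.14,0],[.086,-.14,0]])
US=np.array([[490,315],[250,315],[62,390],[452,48],[252,50],[60,468],[487,468]])/6+[260,135]
W=lambda p,Q:(m(p)@Q.T).T+[p[0],p[1],0]
for nm,L in (('top',[(t,M,U)]),('side',[(s,MS,US)]),('both',[(t,M,U),(s,MS,US)])):
    r=least_squares(lambda p:np.concatenate([(proj(f,W(p,a))-u).ravel() for f,a,u in L]),[.45,.2,-.15])
    print(nm,r.x,np.abs(r.fun).max(),'yaw',np.degrees(r.x[2]))
p=r.x; inv=lambda P:m(p).T@(P-[p[0],p[1],0])
for n,uv in dict(earth=(518,195),neut=(486,236),live=(533,244),o1=(440,120),o2=(620,147),o3=(590,320),o4=(410,293)).items():
    P=back(t,np.array(uv)/5+100,.075);print(n,P.round(4),inv(P).round(4))
P=back(s,np.array((337,243))/6+[260,135],.075);print('live side',P,inv(P))
d=.064
fl=(np.array([181,293])/5+[400,140],np.array([357,325])/5+[230,280])
tp=(np.array([248,250])/5+[400,140],np.array([361,35])/5+[230,280])
print('flange',back(t,fl[0],.064),back(s,fl[1],.064),tri([(t,fl[0]),(s,fl[1])]))
print('top',back(t,tp[0],.17),back(s,tp[1],.17),tri([(t,tp[0]),(s,tp[1])]))
for n,uv in dict(a=(108,95),b=(232,98),c=(250,500),d=(122,494)).items(): print('block',n,back(t,np.array(uv)/5+[400,140],.06))
E
```

```text
top [ 0.59508923  0.27828904 -0.14111328] 1.7118241861689683 yaw -8.08519525708467
side [ 0.59721393  0.27967641 -0.14381386] 1.422675076595283 yaw -8.239927030192682
both [ 0.59596456  0.27848004 -0.14052129] 1.7559390427621793 yaw -8.051277075608553
earth [0.6342 0.2001 0.075 ] [ 0.0489 -0.0722  0.075 ]
neut [0.6142 0.2143 0.075 ] [ 0.027 -0.061  0.075]
live [0.6105 0.1923 0.075 ] [ 0.0264 -0.0833  0.075 ]
o1 [0.6708 0.2379 0.075 ] [ 0.0798 -0.0297  0.075 ]
o2 [0.6581 0.1532 0.075 ] [ 0.0791 -0.1154  0.075 ]
o3 [0.5741 0.1648 0.075 ] [-0.0058 -0.1156  0.075 ]
o4 [0.5864 0.2484 0.075 ] [-0.0052 -0.0311  0.075 ]
live side [0.61165294 0.19512773 0.075     ] [ 0.027208   -0.08033342  0.075     ]
flange [ 0.49780042 -0.34055529  0.064     ] [ 0.499075   -0.34403191  0.064     ] [ 0.49892491 -0.34162222  0.06120806]
top [ 0.49411724 -0.32935363  0.17      ] [ 0.49954167 -0.33894907  0.17      ] [ 0.49815084 -0.33214107  0.16356827]
block a [ 0.59394646 -0.31310341  0.06      ]
block b [ 0.59288752 -0.37184459  0.06      ]
block c [ 0.40216557 -0.36802379  0.06      ]
block d [ 0.40462343 -0.30942902  0.06      ]
```

```bash
cat >> h.py <<'E'
C=np.array([0.596,0.2785]); YAW=np.radians(-8.05)
Rc=R.from_euler('z',YAW).as_matrix()
SL=np.radians(25)
cw=lambda x,y,z:Rc@np.array([x,y,z])+[C[0],C[1],0]
# rcd frame
Rr=Rc@R.from_euler('y',-25,degrees=True).as_matrix()   # x up slope, z outward normal
RO=cw(-0.0475,0.070,0.053)
rw=lambda x,y,z:Rr@np.array([x,y,z])+RO
q=lambda w:R.from_quat(np.r_[w[1:],w[0]])
def go(P,xd,yd,s=None):
    """xd tool x dir, yd tool y dir"""
    if s is None:
        from plant import sensors; s=sensors.state()
    Rt=q(s['tool_rot']).as_matrix(); xd=np.array(xd)/np.linalg.norm(xd); yd=np.array(yd)-xd*np.dot(xd,yd); yd/=np.linalg.norm(yd)
    Rn=np.column_stack([xd,yd,np.cross(xd,yd)])
    d=Rt.T@(np.array(P)-s['tool_pos'])/0.025; a=np.degrees(R.from_matrix(Rt.T@Rn).as_rotvec())/5
    print('t',round(float(s['time']),2),'pos',s['tool_pos'].round(4),'F',s['contact_force'].round(2),'g',round(float(s['gripper_width']),3))
    print('xyz',d.round(3),'axyz',a.round(3),'mm',round(np.linalg.norm(d)*25,1),'deg',round(np.linalg.norm(a)*5,1))
E
python3 - <<'E'
from h import *
from plant import sensors
s=sensors.state(); Rt=q(s['tool_rot']).as_matrix(); print(Rt.round(3))
print('rcd',RO,'button',rw(.006,-.0185,.016),'levtip',rw(.0195,.0185,.0238), Rr[:,2])
yd=Rc[:,1]
for sg in (1,-1): go([0.45,0.28,0.30],[0,0,-1],sg*yd); go([0.42,0.10,0.30],[0,0,-1],sg*yd)
E
```

```text
[[-0.     0.41  -0.912]
 [ 0.002 -0.912 -0.41 ]
 [-1.    -0.002 -0.   ]]
rcd [0.55877066 0.354462   0.053     ] button [0.55486897 0.33632971 0.07003663] levtip [0.568901   0.37171337 0.08281118] [-0.41845388  0.05918229  0.90630779]
t 0.15 pos [ 0.2563 -0.5694  0.2092] F [-0.26  0.58  0.27] g 0.999
xyz [ -3.581 -27.813 -21.008] axyz [-2.9545e+01 -2.5000e-02  4.0000e-03] mm 876.0 deg 147.7
t 0.15 pos [ 0.2563 -0.5694  0.2092] F [-0.26  0.58  0.27] g 0.999
xyz [ -3.592 -21.739 -16.959] axyz [-2.9545e+01 -2.5000e-02  4.0000e-03] mm 695.1 deg 147.7
t 0.15 pos [ 0.2563 -0.5694  0.2092] F [-0.26  0.58  0.27] g 0.999
xyz [ -3.581 -27.813 -21.008] axyz [6.455e+00 3.000e-03 1.900e-02] mm 876.0 deg 32.3
t 0.15 pos [ 0.2563 -0.5694  0.2092] F [-0.26  0.58  0.27] g 0.999
xyz [ -3.592 -21.739 -16.959] axyz [6.455e+00 3.000e-03 1.900e-02] mm 695.1 deg 32.3
```

Request:
{"op": "drive_tool", "data": {"series": [{"x": -0.6, "y": -1.1, "z": -0.9, "ax": 1.29}, {"x": -1.2, "y": -2.2, "z": -1.8, "ax": 2.58}, {"x": -1.8, "y": -3.3, "z": -2.7, "ax": 3.87}, {"x": -2.4, "y": -4.4, "z": -3.6, "ax": 5.16}, {"x": -3.0, "y": -5.5, "z": -4.5, "ax": 6.45}], "hand": 0}}

```text
schema error: expected keys x, y, z, ax, ay, az
```

```bash
python3 - <<'E'
from h import *
go([0.43,-0.05,0.30],[0,0,-1],-Rc[:,1])
go([0.55,0.28,0.30],[0,0,-1],-Rc[:,1])
E
```

```text
t 0.15 pos [ 0.2563 -0.5694  0.2092] F [-0.26  0.58  0.27] g 0.999
xyz [ -3.601 -16.103 -14.862] axyz [6.455e+00 3.000e-03 1.900e-02] mm 555.2 deg 32.3
t 0.15 pos [ 0.2563 -0.5694  0.2092] F [-0.26  0.58  0.27] g 0.999
xyz [ -3.583 -26.172 -24.655] axyz [6.455e+00 3.000e-03 1.900e-02] mm 903.4 deg 32.3
```

All keys are required in each row.

Request:
{"op": "drive_tool", "data": {"series": [{"x": -0.6, "y": -1.1, "z": -0.9, "ax": 1.29, "ay": 0, "az": 0}, {"x": -1.2, "y": -2.2, "z": -1.8, "ax": 2.58, "ay": 0, "az": 0}, {"x": -1.8, "y": -3.3, "z": -2.7, "ax": 3.87, "ay": 0, "az": 0}, {"x": -2.4, "y": -4.4, "z": -3.6, "ax": 5.16, "ay": 0, "az": 0}, {"x": -3.0, "y": -5.5, "z": -4.5, "ax": 6.45, "ay": 0, "az": 0}], "hand": 0}}

```text
time: 0.57
tool_pos: [0.3026, -0.3966, 0.2853]
tool_rot: [0.052, -0.705, 0.051, 0.705]
contact_force: [0.3, -1.2, 0.3]
gripper_width: 0.299
```

```bash
python3 - <<'E'
from h import *
go([0.43,-0.05,0.30],[0,0,-1],-Rc[:,1])
go([0.55,0.28,0.30],[0,0,-1],-Rc[:,1])
E
```

```text
t 0.57 pos [ 0.3026 -0.3966  0.2853] F [ 0.33 -1.2   0.35] g 0.299
xyz [ -0.578 -14.46   -3.021] axyz [-0.066  0.004  0.009] mm 369.6 deg 0.3
t 0.57 pos [ 0.3026 -0.3966  0.2853] F [ 0.33 -1.2   0.35] g 0.299
xyz [ -0.568 -28.219  -5.846] axyz [-0.066  0.004  0.009] mm 720.6 deg 0.3
```

Request:
{"op": "drive_tool", "data": {"series": [{"x": 0, "y": -1.6, "z": -0.4, "ax": 0, "ay": 0, "az": 0}, {"x": 0, "y": -3.2, "z": -0.8, "ax": 0, "ay": 0, "az": 0}, {"x": 0, "y": -4.8, "z": -1.2, "ax": 0, "ay": 0, "az": 0}, {"x": 0, "y": -6.4, "z": -1.6, "ax": 0, "ay": 0, "az": 0}, {"x": 0, "y": -8.0, "z": -2.0, "ax": 0, "ay": 0, "az": 0}]}}

```text
time: 0.98
tool_pos: [0.3801, -0.2054, 0.2851]
tool_rot: [-0.05, 0.705, -0.05, -0.705]
contact_force: [0.9, -0.3, 0.0]
gripper_width: 0.001
```

Request:
{"op": "drive_tool", "data": {"series": [{"x": 0, "y": -1.6, "z": -0.4, "ax": 0, "ay": 0, "az": 0}, {"x": 0, "y": -3.2, "z": -0.8, "ax": 0, "ay": 0, "az": 0}, {"x": 0, "y": -4.8, "z": -1.2, "ax": 0, "ay": 0, "az": 0}, {"x": 0, "y": -6.4, "z": -1.6, "ax": 0, "ay": 0, "az": 0}, {"x": 0, "y": -8.0, "z": -2.0, "ax": 0, "ay": 0, "az": 0}]}}

```text
time: 1.4
tool_pos: [0.4576, -0.0141, 0.2851]
tool_rot: [-0.049, 0.706, -0.049, -0.705]
contact_force: [0.3, -0.8, -0.5]
gripper_width: 0.003
```

Request:
{"op": "drive_tool", "data": {"series": [{"x": 0, "y": -1.6, "z": -0.3, "ax": 0, "ay": 0, "az": 0}, {"x": 0, "y": -3.2, "z": -0.6, "ax": 0, "ay": 0, "az": 0}, {"x": 0, "y": -4.8, "z": -0.9, "ax": 0, "ay": 0, "az": 0}, {"x": 0, "y": -6.4, "z": -1.2, "ax": 0, "ay": 0, "az": 0}, {"x": 0, "y": -8.0, "z": -1.5, "ax": 0, "ay": 0, "az": 0}]}}

```text
time: 1.82
tool_pos: [0.5225, 0.1788, 0.2849]
tool_rot: [0.049, -0.705, 0.049, 0.705]
contact_force: [0.5, -0.9, 0.4]
gripper_width: 0.002
```

Request:
{"op": "drive_tool", "data": {"series": [{"x": 0, "y": -1.0, "z": 0, "ax": 0, "ay": 0, "az": 0}, {"x": 0, "y": -2, "z": 0, "ax": 0, "ay": 0, "az": 0}, {"x": 0, "y": -3, "z": 0, "ax": 0, "ay": 0, "az": 0}, {"x": 0, "y": -3, "z": 0, "ax": 0, "ay": 0, "az": 0}]}}

```text
time: 2.15
tool_pos: [0.5326, 0.2543, 0.2843]
tool_rot: [0.048, -0.705, 0.048, 0.706]
contact_force: [-1.1, -0.7, -0.0]
gripper_width: 0.003
```

```bash
python3 - <<'E'
from h import *
from plant import cams
go([0.55,0.28,0.30],[0,0,-1],-Rc[:,1])
f=cams.grab_frame('wrist'); cv2.imwrite('pics/wrist1.png',f['img']); np.savez('pics/wrist1.npz',**f)
E
```

```text
t 2.15 pos [0.5326 0.2543 0.2843] F [-1.07 -0.72 -0.02] g 0.003
xyz [-0.629 -1.114 -0.549] axyz [0.052 0.018 0.011] mm 34.8 deg 0.3
```

View pics/wrist1.png

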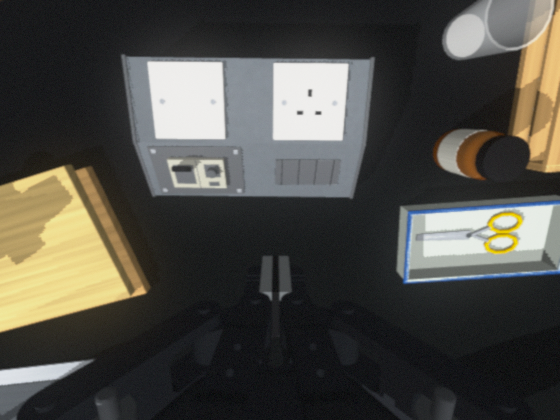

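The whole console is in view and lines up with the image, with the RCD near (197,172) and the live slot near (319,112). I'll zoom in to measure it.

```bash
python3 - <<'E'
import cv2
im=cv2.imread('pics/wrist1.png')
def c(x,y,w,h,k,n): cv2.imwrite(f'pics/{n}.png',cv2.resize(im[y:y+h,x:x+w],None,fx=k,fy=k,interpolation=cv2.INTER_CUBIC))
c(140,135,120,75,6,'w1rcd'); c(260,50,120,110,5,'w1out')
E
```

```text
(no output)
```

View pics/w1rcd.png

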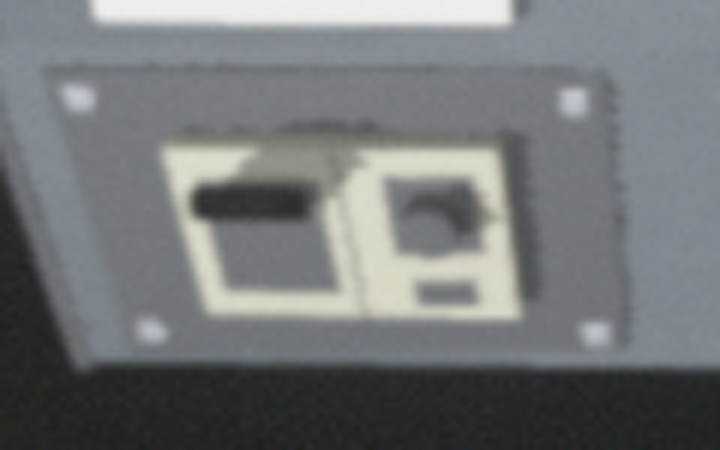

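View pics/w1out.png

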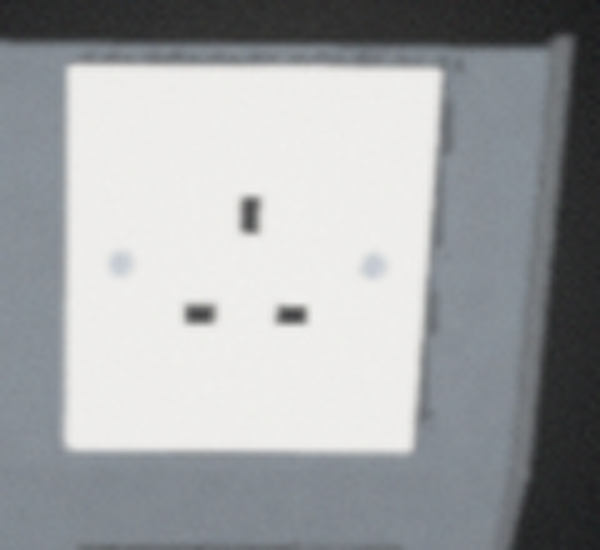

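```bash
python3 - <<'E'
from h import *
w=load('wrist1');t=load('top0')
A=lambda L:np.array(L)/6+[140,135]; B=lambda L:np.array(L)/5+[260,50]
corn=A([[163,148],[502,146],[522,318],[208,316]]); pl=B([[67,66],[443,68],[415,452],[66,450]])
slots=dict(live=(291,315),neut=(200,314),earth=(250,215))
inv=lambda P:Rc.T@(P-[C[0],C[1],0])
for n,u in slots.items(): P=back(w,B([u])[0],.075);print(n,P.round(4),inv(P).round(4))
for u in pl: P=back(w,u,.075);print('pl',P.round(4),inv(P).round(4))
M=np.array([[22.5,36,8],[22.5,-36,8],[-22.5,-36,8],[-22.5,36,8]])/1000
print('pred',proj(w,[rw(*m) for m in M]).round(1).tolist()); print('obs',corn.round(1).tolist())
# fit x,y,yaw of console from wrist: rcd corners + plate corners w/ unknown centres
def res(p):
    Rq=R.from_euler('z',p[2]).as_matrix(); o=np.array([p[0],p[1],0])
    Rs=Rq@R.from_euler('y',-25,degrees=True).as_matrix(); s=p[3]
    rc=np.array([-.0475+s*np.cos(SL),.07,.053+s*np.sin(SL)])
    pr=[Rq@rc+o+Rs@m for m in M]
    pp=[Rq@np.array([.0375+a*.043,p[4]+b*.043,.075])+o for a,b in((1,1),(1,-1),(-1,-1),(-1,1))]
    return np.concatenate([(proj(w,pr)-corn).ravel(),(proj(w,pp)-pl).ravel()])
r=least_squares(res,[*C,YAW,0,-.073],x_scale=[.01,.01,.01,.01,.01]);print(r.x.round(4),np.degrees(r.x[2]),np.abs(r.fun).max())
print('btn pix',proj(w,rw(.006,-.0185,.016)),A([[435,215]]),'lev',proj(w,rw(.0195,.0185,.0238)),A([[250,202]]))
E
```

```text
live [0.6082 0.1927 0.075 ] [ 0.0241 -0.0832  0.075 ]
neut [0.6114 0.2142 0.075 ] [ 0.0242 -0.0615  0.075 ]
earth [0.6316 0.2002 0.075 ] [ 0.0462 -0.0725  0.075 ]
pl [0.6686 0.2383 0.075 ] [ 0.0775 -0.0296  0.075 ]
pl [0.6566 0.1536 0.075 ] [ 0.0775 -0.1152  0.075 ]
pl [0.5724 0.1655 0.075 ] [-0.0076 -0.1152  0.075 ]
pl [0.5844 0.2502 0.075 ] [-0.0075 -0.0296  0.075 ]
pred [[166.1, 157.9], [223.0, 158.2], [226.8, 186.4], [174.2, 186.2]]
obs [[167.2, 159.7], [223.7, 159.3], [227.0, 188.0], [174.7, 187.7]]
[ 0.5934  0.2781 -0.1409  0.0007 -0.0717] -8.070672895284744 0.4980027170401229
btn pix [[210.02785505 172.52187329]] [[212.5        170.83333333]] lev [[177.41239763 166.99426358]] [[181.66666667 168.66666667]]
```

```bash
sed -i 's/C=np.array(\[0.596,0.2785\])/C=np.array([0.5945,0.2782])/' h.py; python3 - <<'E'
from h import *
n=Rr[:,2]
B=rw(.006,-.0185,.016);print(B)
go(B+.05*n,-n,-Rc[:,1])
go(B,-n,-Rc[:,1])
E
```

```text
[0.55336897 0.33602971 0.07003663]
t 2.2 pos [0.5326 0.2524 0.2844] F [-0.12 -0.46  0.04] g -0.001
xyz [ 6.758 -3.437  0.47 ] axyz [4.100e-02 5.016e+00 1.000e-03] mm 189.9 deg 25.1
t 2.2 pos [0.5326 0.2524 0.2844] F [-0.12 -0.46  0.04] g -0.001
xyz [ 8.57  -3.435 -0.377] axyz [4.100e-02 5.016e+00 1.000e-03] mm 231.0 deg 25.1
```

Request:
{"op": "drive_tool", "data": {"series": [{"x": 1.0, "y": -0.7, "z": 0.1, "ax": 0, "ay": 1.0, "az": 0}, {"x": 2.4, "y": -1.4, "z": 0.2, "ax": 0, "ay": 2.0, "az": 0}, {"x": 3.8, "y": -2.1, "z": 0.3, "ax": 0, "ay": 3.0, "az": 0}, {"x": 5.2, "y": -2.8, "z": 0.4, "ax": 0, "ay": 4.0, "az": 0}, {"x": 6.4, "y": -3.4, "z": 0.5, "ax": 0, "ay": 5.0, "az": 0}]}}

```text
time: 2.62
tool_pos: [0.5321, 0.3362, 0.1238]
tool_rot: [-0.038, 0.842, -0.059, -0.534]
contact_force: [0.3, -0.3, 0.3]
gripper_width: 0.0
```

```bash
python3 - <<'E'
from h import *
from plant import cams
f=cams.grab_frame('wrist'); cv2.imwrite('pics/wrist2.png',f['img']); np.savez('pics/wrist2.npz',**f)
n=Rr[:,2]
go(rw(.006,-.0185,.016)+.02*n,-n,-Rc[:,1])
print(proj(f,[rw(.006,-.0185,.016),rw(.0195,.0185,.0238)]+[rw(a,b,.008) for a,b in((.0225,.036),(.0225,-.036),(-.0225,-.036),(-.0225,.036))]).round(0).tolist())
cv2.imwrite('pics/w2c.png',cv2.resize(f['img'][170:340,130:360],None,fx=3,fy=3,interpolation=cv2.INTER_CUBIC))
E
```

```text
t 2.67 pos [0.5246 0.3355 0.1126] F [-6.08 -0.55 -5.61] g 0.001
xyz [ 1.218 -0.189 -0.32 ] axyz [ 0.065  0.084 -0.07 ] mm 31.8 deg 0.6
[[272.0, 225.0], [223.0, 212.0], [205.0, 203.0], [294.0, 203.0], [293.0, 253.0], [208.0, 253.0]]
```

View pics/wrist2.png

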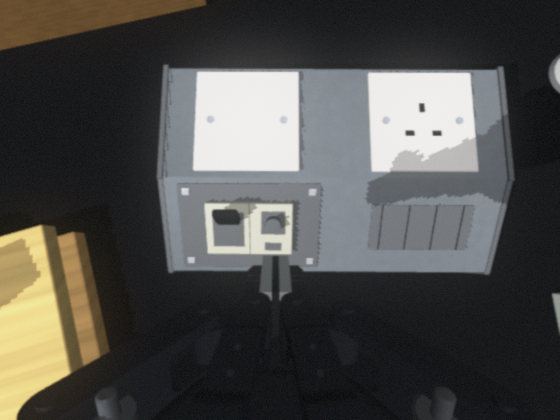

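View pics/w2c.png

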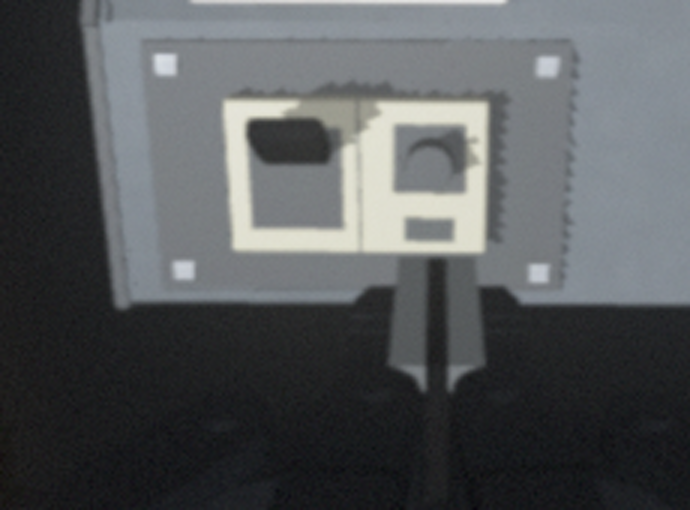

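```bash
python3 - <<'E'
from h import *
n=Rr[:,2]
go(rw(.006,-.020,.016)+.008*n,-n,-Rc[:,1])
E
```

```text
t 2.67 pos [0.5246 0.3355 0.1126] F [-6.08 -0.55 -5.61] g 0.001
xyz [ 1.698 -0.132 -0.324] axyz [ 0.065  0.084 -0.07 ] mm 43.3 deg 0.6
```

Request:
{"op": "drive_tool", "data": {"series": [{"x": 0.4, "y": -0.06, "z": -0.16, "ax": 0, "ay": 0, "az": 0}, {"x": 0.8, "y": -0.13, "z": -0.3, "ax": 0, "ay": 0, "az": 0}, {"x": 0.8, "y": -0.13, "z": -0.3, "ax": 0, "ay": 0, "az": 0}]}}

```text
time: 2.92
tool_pos: [0.5502, 0.3368, 0.1107]
tool_rot: [-0.038, 0.841, -0.06, -0.536]
contact_force: [0.6, -0.1, -0.3]
gripper_width: 0.004
```

```bash
python3 - <<'E'
from h import *
n=Rr[:,2]
go(rw(.006,-.020,.016)+.006*n,-n,-Rc[:,1])
E
```

```text
t 2.92 pos [0.5502 0.3368 0.1107] F [ 0.55 -0.09 -0.27] g 0.004
xyz [1.287 0.072 0.57 ] axyz [-0.018 -0.008 -0.006] mm 35.2 deg 0.1
```

Request:
{"op": "drive_tool", "data": {"series": [{"x": 0.6, "y": 0.03, "z": 0.25, "ax": 0, "ay": 0, "az": 0}, {"x": 1.1, "y": 0.07, "z": 0.5, "ax": 0, "ay": 0, "az": 0}, {"x": 1.2, "y": 0.07, "z": 0.5, "ax": 0, "ay": 0, "az": 0}, {"x": 1.2, "y": 0.07, "z": 0.5, "ax": 0, "ay": 0, "az": 0}]}}

```text
time: 3.25
tool_pos: [0.5494, 0.3348, 0.077]
tool_rot: [-0.038, 0.841, -0.06, -0.537]
contact_force: [-0.0, 0.3, 0.4]
gripper_width: -0.002
```

```bash
python3 - <<'E'
from h import *
from plant import cams
n=Rr[:,2]
f=cams.grab_frame('wrist'); cv2.imwrite('pics/w3.png',cv2.resize(f['img'][170:340,130:360],None,fx=3,fy=3,interpolation=cv2.INTER_CUBIC))
go(rw(.006,-.020,.016),-n,-Rc[:,1])
E
```

```text
t 3.3 pos [0.5497 0.3353 0.078 ] F [-0.7   1.02  0.45] g 0.004
xyz [0.346 0.01  0.007] axyz [-0.007  0.001 -0.005] mm 8.7 deg 0.0
```

View pics/w3.png

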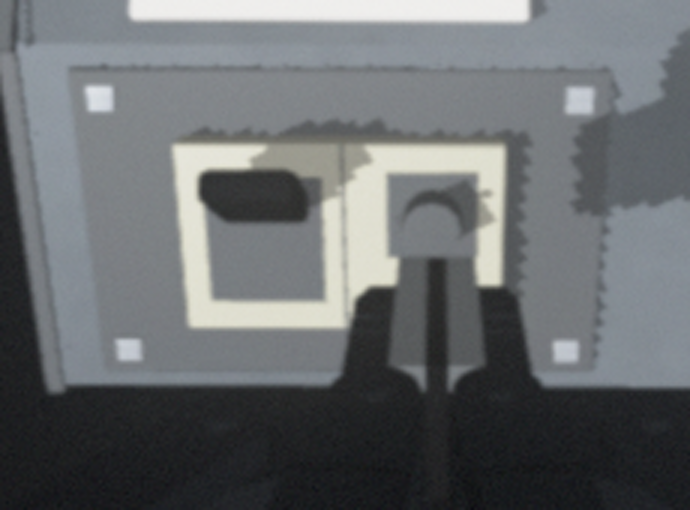

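Request:
{"op": "drive_tool", "data": {"series": [{"x": 0.2, "y": 0, "z": 0, "ax": 0, "ay": 0, "az": 0}, {"x": 0.34, "y": 0, "z": 0, "ax": 0, "ay": 0, "az": 0}, {"x": 0.42, "y": 0, "z": 0, "ax": 0, "ay": 0, "az": 0}, {"x": 0.42, "y": 0, "z": 0, "ax": 0, "ay": 0, "az": 0}]}}

```text
time: 3.63
tool_pos: [0.5535, 0.3351, 0.0679]
tool_rot: [-0.038, 0.841, -0.059, -0.536]
contact_force: [0.9, -0.9, -0.4]
gripper_width: -0.001
```

```bash
python3 - <<'E'
from h import *
from plant import cams
n=Rr[:,2]
f=cams.grab_frame('wrist'); cv2.imwrite('pics/w4.png',cv2.resize(f['img'][170:340,130:360],None,fx=3,fy=3,interpolation=cv2.INTER_CUBIC))
go(rw(.006,-.020,.016),-n,-Rc[:,1])
E
```

```text
t 3.68 pos [0.5535 0.3352 0.0681] F [ 0.25 -0.38  0.89] g -0.001
xyz [-0.074  0.029 -0.024] axyz [0.005 0.003 0.   ] mm 2.1 deg 0.0
```

View pics/w4.png

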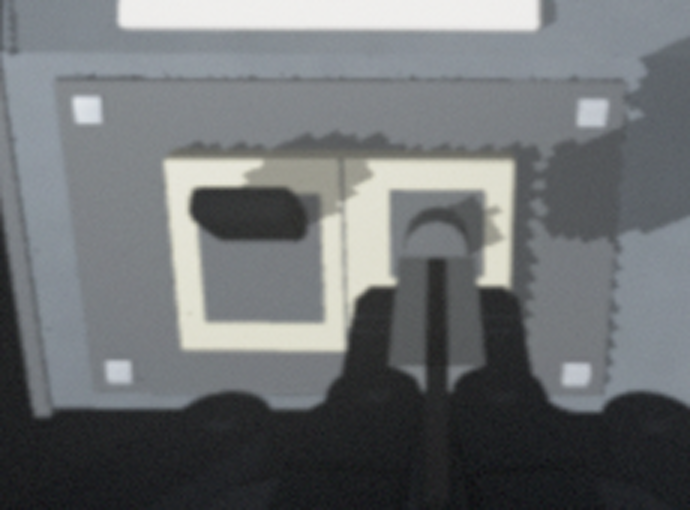

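```bash
python3 - <<'E'
from h import *
from plant import cams,sensors
f=cams.grab_frame('wrist'); s=sensors.state(); Rt=q(s['tool_rot']).as_matrix()
for z in (0,-.011,.011): print(z,(proj(f,s['tool_pos']+Rt@[0,0,z])-[130,170])*3)
for z in (.006,.0125,-.0005): print('b',(proj(f,rw(z,-.020,.016))-[130,170])*3)
print((proj(f,[rw(a,b,.008) for a,b in((.0225,.036),(.0225,-.036),(-.0225,.036))])-[130,170])*3)
E
```

```text
0 [[437.72369206 245.31914992]]
-0.011 [[437.77960024 194.76745981]]
0.011 [[437.66984098 294.01081961]]
b [[441.81476157 246.69977582]]
b [[441.90898095 216.77341195]]
b [[441.72262704 275.9639398 ]]
[[166.18421949 155.61120563]
 [520.46030929 155.75539924]
 [185.14844739 349.72956475]]
```

Request:
{"op": "drive_tool", "data": {"series": [{"x": -0.1, "y": 0, "z": -0.12, "ax": 0, "ay": 0, "az": 0}, {"x": 0.04, "y": 0, "z": -0.12, "ax": 0, "ay": 0, "az": 0}, {"x": 0.08, "y": 0, "z": -0.12, "ax": 0, "ay": 0, "az": 0}, {"x": 0.08, "y": 0, "z": -0.12, "ax": 0, "ay": 0, "az": 0}]}}

```text
time: 4.07
tool_pos: [0.557, 0.3346, 0.0674]
tool_rot: [-0.038, 0.841, -0.059, -0.536]
contact_force: [-0.5, 0.6, -0.3]
gripper_width: 0.002
```

```bash
python3 - <<'E'
from h import *
from plant import cams
n=Rr[:,2]
f=cams.grab_frame('wrist'); cv2.imwrite('pics/w5.png',cv2.resize(f['img'][170:340,130:360],None,fx=3,fy=3,interpolation=cv2.INTER_CUBIC))
go(rw(.006,-.020,.016),-n,-Rc[:,1])
E
```

```text
t 4.12 pos [0.557  0.3346 0.0674] F [1.06 0.   0.34] g 0.003
xyz [-0.158  0.025  0.092] axyz [ 0.005  0.004 -0.001] mm 4.6 deg 0.0
```

View pics/w5.png

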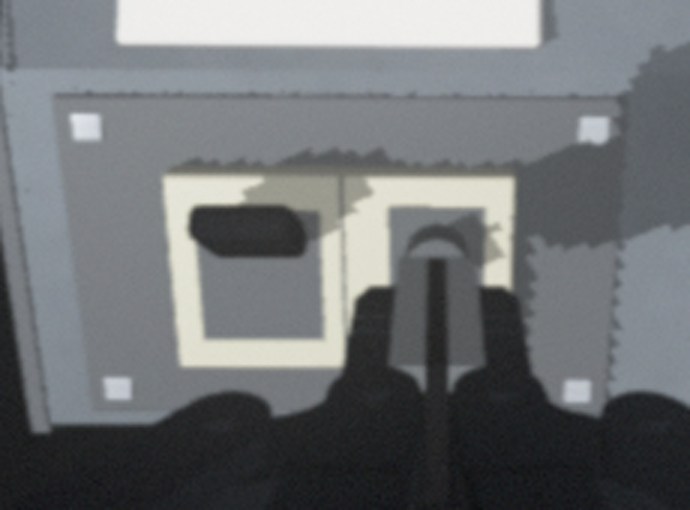

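Request:
{"op": "drive_tool", "data": {"series": [{"x": 0.08, "y": 0, "z": 0, "ax": 0, "ay": 0, "az": 0}, {"x": 0.08, "y": 0, "z": 0, "ax": 0, "ay": 0, "az": 0}]}}

```text
time: 4.28
tool_pos: [0.5578, 0.3345, 0.0655]
tool_rot: [-0.037, 0.841, -0.059, -0.536]
contact_force: [-0.4, -0.4, 0.5]
gripper_width: -0.001
```

Request:
{"op": "drive_tool", "data": {"series": [{"x": 0.06, "y": 0, "z": 0, "ax": 0, "ay": 0, "az": 0}, {"x": 0.06, "y": 0, "z": 0, "ax": 0, "ay": 0, "az": 0}]}}

```text
time: 4.45
tool_pos: [0.5584, 0.3344, 0.0642]
tool_rot: [-0.038, 0.841, -0.059, -0.536]
contact_force: [0.4, 0.2, -0.2]
gripper_width: 0.003
```

```bash
python3 - <<'E'
from h import *
from plant import cams
n=Rr[:,2]
f=cams.grab_frame('wrist'); a=cv2.resize(f['img'][190:340,150:340],None,fx=3,fy=3,interpolation=cv2.INTER_CUBIC); cv2.imwrite('pics/w6.png',a)
f=cams.grab_frame('side'); cv2.imwrite('pics/s6.png',cv2.resize(f['img'][100:220,230:370],None,fx=5,fy=5,interpolation=cv2.INTER_CUBIC))
go(rw(.006,-.020,.016),-n,-Rc[:,1])
E
```

```text
t 4.55 pos [0.5585 0.3345 0.0644] F [-0.28  0.43 -0.47] g -0.0
xyz [-0.294  0.027  0.096] axyz [0.005 0.002 0.   ] mm 7.8 deg 0.0
```

View pics/w6.png

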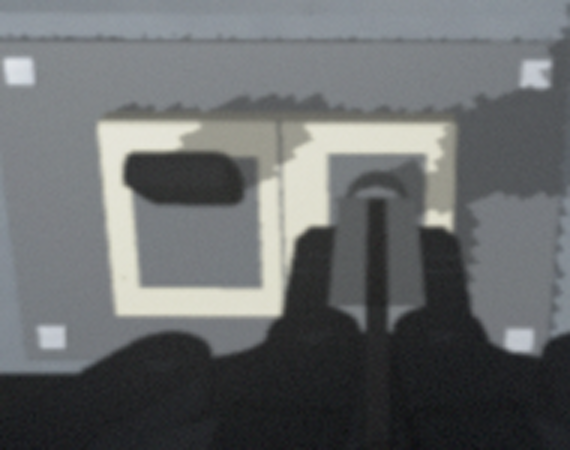

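View pics/s6.png

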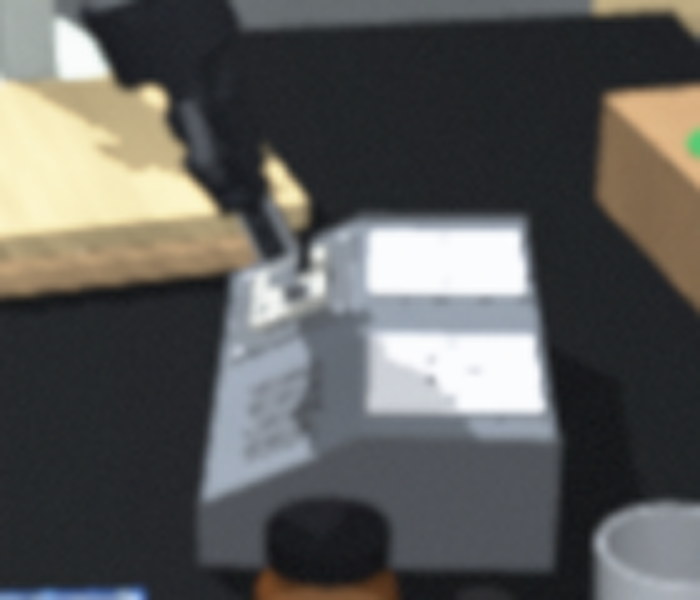

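```bash
python3 - <<'E'
from h import *
from plant import cams,sensors
f=cams.grab_frame('side'); s=sensors.state(); Rt=q(s['tool_rot']).as_matrix()
c=lambda P:((proj(f,P)-[230,100])*5).round(0).tolist()
print('tcp',c(s['tool_pos']),[c(s['tool_pos']+Rt@np.array(v)) for v in((0,0,.011),(0,0,-.011),(-.02,0,0))])
print('btn',c(rw(.006,-.02,.016)),'lev',c(rw(.0195,.017,.0238)),'rcd',[c(rw(a,b,.008)) for a,b in((.0225,.036),(.0225,-.036),(-.0225,-.036),(-.0225,.036))])
cv2.imwrite('pics/s7.png',cv2.resize(f['img'][125:175,260:320],None,fx=12,fy=12,interpolation=cv2.INTER_CUBIC))
E
```

```text
tcp [[295.0, 292.0]] [[[278.0, 300.0]], [[313.0, 285.0]], [[280.0, 262.0]]]
btn [[286.0, 284.0]] lev [[303.0, 237.0]] rcd [[[320.0, 246.0]], [[318.0, 296.0]], [[245.0, 327.0]], [[251.0, 276.0]]]
```

View pics/s7.png

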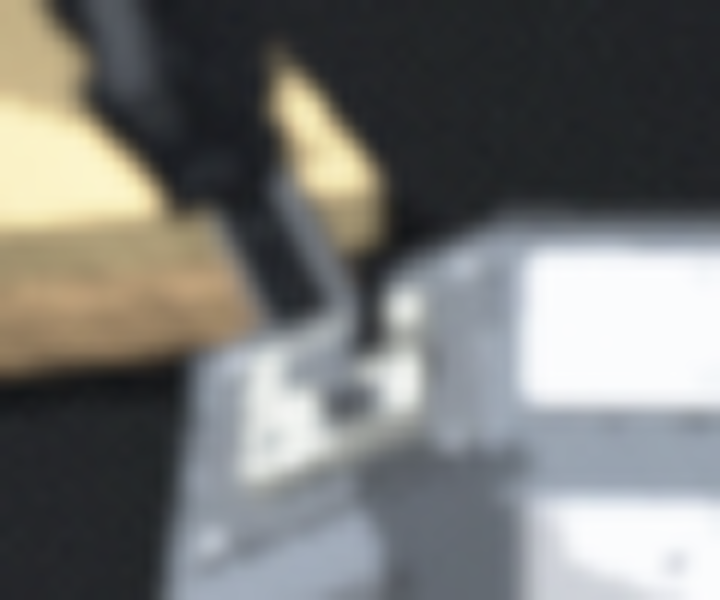

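Request:
{"op": "drive_tool", "data": {"series": [{"x": 0.08, "y": 0.02, "z": 0.08, "ax": 0, "ay": 0, "az": 0}, {"x": 0.16, "y": 0.02, "z": 0.08, "ax": 0, "ay": 0, "az": 0}, {"x": 0.16, "y": 0.02, "z": 0.08, "ax": 0, "ay": 0, "az": 0}]}}

```text
time: 4.85
tool_pos: [0.558, 0.3338, 0.0593]
tool_rot: [-0.037, 0.841, -0.059, -0.536]
contact_force: [-0.2, 0.6, 0.8]
gripper_width: 0.0
```

```bash
python3 - <<'E'
from h import *
from plant import cams,sensors
n=Rr[:,2]
go(rw(.006,-.020,.016),-n,-Rc[:,1])
f=cams.grab_frame('wrist'); s=sensors.state(); Rt=q(s['tool_rot']).as_matrix()
c=lambda P:((proj(f,P)-[150,190])*3).round(0).tolist()
a=cv2.resize(f['img'][190:340,150:340],None,fx=3,fy=3,interpolation=cv2.INTER_CUBIC); cv2.imwrite('pics/w7.png',a)
for v in((0,0,0),(0,0,-.011),(-.013,0,-.011),(-.018,0,-.011),(-.018,0,0)):print(v,c(s['tool_pos']+Rt@np.array(v)))
E
```

```text
t 4.85 pos [0.558  0.3338 0.0593] F [-0.19  0.64  0.85] g 0.0
xyz [-0.471 -0.002 -0.004] axyz [ 0.007  0.01  -0.005] mm 11.8 deg 0.1
(0, 0, 0) [[378.0, 185.0]]
(0, 0, -0.011) [[378.0, 134.0]]
(-0.013, 0, -0.011) [[378.0, 161.0]]
(-0.018, 0, -0.011) [[378.0, 172.0]]
(-0.018, 0, 0) [[378.0, 227.0]]
```

View pics/w7.png

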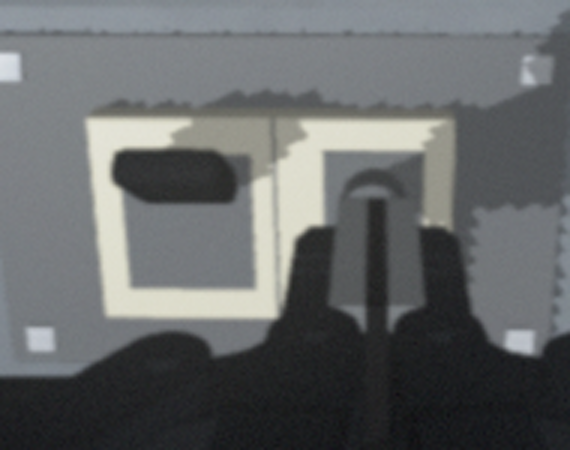

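Request:
{"op": "drive_tool", "data": {"series": [{"x": 0.08, "y": 0, "z": 0, "ax": 0, "ay": 0, "az": 0}, {"x": 0.08, "y": 0, "z": 0, "ax": 0, "ay": 0, "az": 0}]}}

```text
time: 5.07
tool_pos: [0.5592, 0.3339, 0.0579]
tool_rot: [-0.038, 0.841, -0.059, -0.536]
contact_force: [-0.6, -1.1, 0.4]
gripper_width: 0.001
```

Request:
{"op": "drive_tool", "data": {"series": [{"x": 0.08, "y": 0, "z": 0, "ax": 0, "ay": 0, "az": 0}, {"x": 0.08, "y": 0, "z": 0, "ax": 0, "ay": 0, "az": 0}]}}

```text
time: 5.23
tool_pos: [0.56, 0.3337, 0.0561]
tool_rot: [-0.038, 0.841, -0.059, -0.536]
contact_force: [1.1, 0.0, -0.5]
gripper_width: 0.001
```

```bash
python3 - <<'E'
from h import *
from plant import cams,sensors
n=Rr[:,2]
go(rw(.006,-.020,.016),-n,-Rc[:,1])
f=cams.grab_frame('side'); cv2.imwrite('pics/s8.png',cv2.resize(f['img'][125:175,260:320],None,fx=12,fy=12,interpolation=cv2.INTER_CUBIC))
E
```

```text
t 5.23 pos [0.56   0.3337 0.0561] F [ 1.14  0.02 -0.47] g 0.001
xyz [-0.621  0.006  0.014] axyz [ 0.005  0.003 -0.001] mm 15.5 deg 0.0
```

View pics/s8.png

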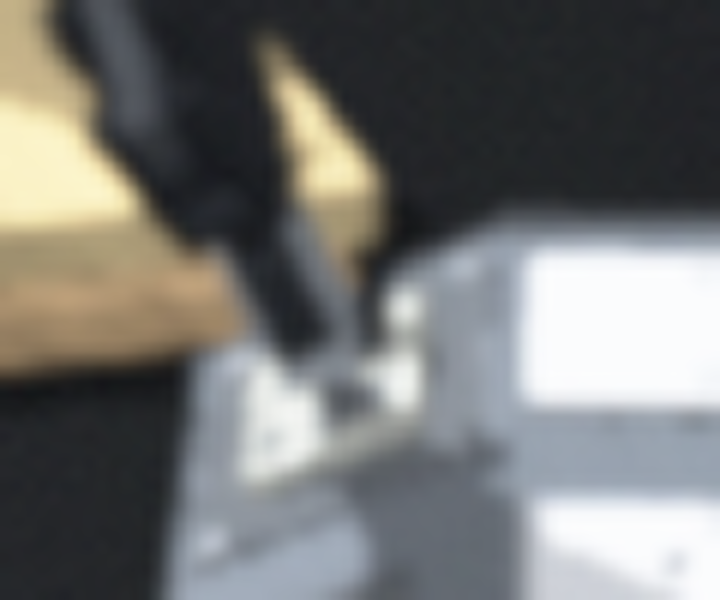

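Request:
{"op": "drive_tool", "data": {"series": [{"x": 0.08, "y": 0, "z": 0, "ax": 0, "ay": 0, "az": 0}, {"x": 0.08, "y": 0, "z": 0, "ax": 0, "ay": 0, "az": 0}]}}

```text
time: 5.45
tool_pos: [0.5608, 0.3336, 0.0543]
tool_rot: [-0.038, 0.841, -0.059, -0.536]
contact_force: [0.0, -0.5, 0.1]
gripper_width: 0.002
```

Request:
{"op": "drive_tool", "data": {"series": [{"x": 0.08, "y": 0, "z": 0, "ax": 0, "ay": 0, "az": 0}, {"x": 0.08, "y": 0, "z": 0, "ax": 0, "ay": 0, "az": 0}]}}

```text
time: 5.62
tool_pos: [0.5616, 0.3335, 0.0524]
tool_rot: [-0.038, 0.841, -0.059, -0.536]
contact_force: [0.8, 0.3, 0.5]
gripper_width: 0.002
```

```bash
python3 - <<'E'
from h import *
from plant import cams,sensors
n=Rr[:,2]
go(rw(.006,-.020,.016),-n,-Rc[:,1])
f=cams.grab_frame('wrist')
a=cv2.resize(f['img'][190:340,150:340],None,fx=3,fy=3,interpolation=cv2.INTER_CUBIC); cv2.imwrite('pics/w9.png',a)
E
```

```text
t 5.62 pos [0.5616 0.3335 0.0524] F [0.83 0.32 0.45] g 0.002
xyz [-0.782  0.005  0.012] axyz [ 0.005  0.004 -0.001] mm 19.6 deg 0.0
```

View pics/w9.png

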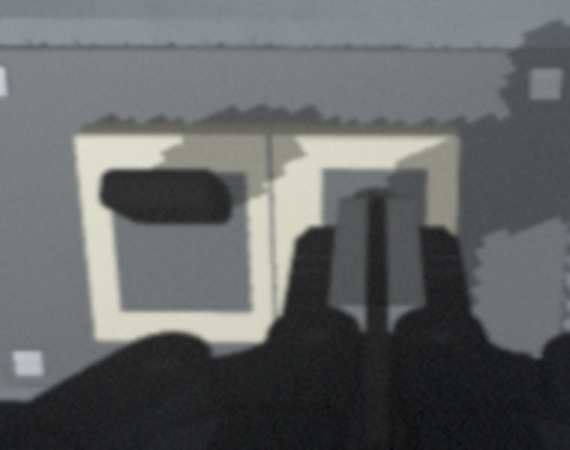

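Request:
{"op": "drive_tool", "data": {"series": [{"x": 0.06, "y": 0, "z": 0, "ax": 0, "ay": 0, "az": 0}, {"x": 0.06, "y": 0, "z": 0, "ax": 0, "ay": 0, "az": 0}]}}

```text
time: 5.83
tool_pos: [0.5623, 0.3334, 0.0513]
tool_rot: [-0.038, 0.841, -0.059, -0.536]
contact_force: [-0.7, 1.3, 0.7]
gripper_width: -0.002
```

Request:
{"op": "drive_tool", "data": {"series": [{"x": 0.06, "y": 0, "z": 0, "ax": 0, "ay": 0, "az": 0}, {"x": 0.06, "y": 0, "z": 0, "ax": 0, "ay": 0, "az": 0}]}}

```text
time: 6.0
tool_pos: [0.563, 0.3335, 0.0501]
tool_rot: [-0.038, 0.841, -0.059, -0.536]
contact_force: [-0.8, 0.8, 1.9]
gripper_width: 0.002
```

```bash
python3 - <<'E'
from h import *
from plant import cams,sensors
n=Rr[:,2]
go(rw(.006,-.020,.016),-n,-Rc[:,1])
f=cams.grab_frame('side'); cv2.imwrite('pics/s10.png',cv2.resize(f['img'][125:175,260:320],None,fx=12,fy=12,interpolation=cv2.INTER_CUBIC))
f=cams.grab_frame('wrist')
a=cv2.resize(f['img'][190:340,150:340],None,fx=3,fy=3,interpolation=cv2.INTER_CUBIC); cv2.imwrite('pics/w10.png',a)
E
```

```text
t 6.0 pos [0.563  0.3335 0.0501] F [-0.84  0.82  1.9 ] g 0.002
xyz [-0.889  0.012  0.022] axyz [ 0.005 -0.     0.002] mm 22.2 deg 0.0
```

View pics/s10.png

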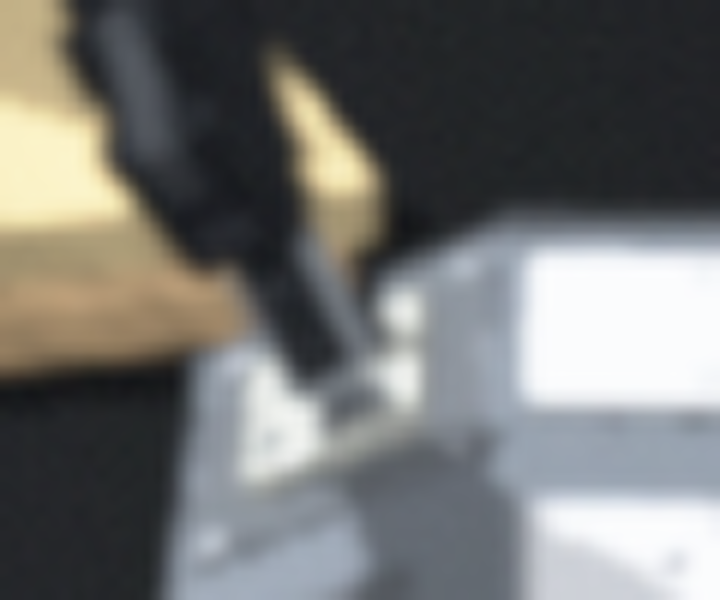

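View pics/w10.png

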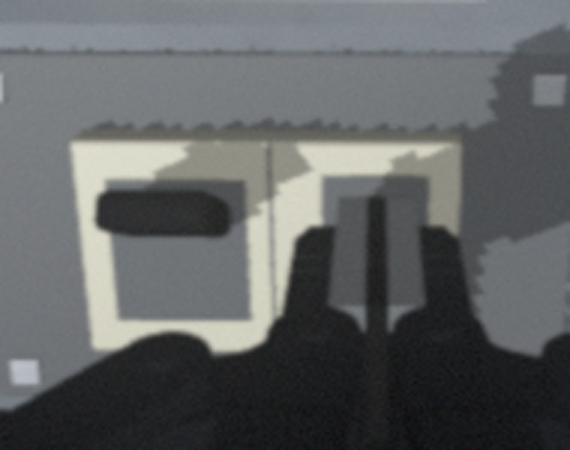

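Request:
{"op": "drive_tool", "data": {"series": [{"x": 0.05, "y": 0, "z": 0, "ax": 0, "ay": 0, "az": 0}, {"x": 0.05, "y": 0, "z": 0, "ax": 0, "ay": 0, "az": 0}, {"x": 0.05, "y": 0, "z": 0, "ax": 0, "ay": 0, "az": 0}]}}

```text
time: 6.35
tool_pos: [0.5635, 0.3334, 0.0491]
tool_rot: [-0.038, 0.841, -0.059, -0.536]
contact_force: [-0.8, -0.5, 2.6]
gripper_width: -0.001
```

```bash
python3 - <<'E'
from h import *
from plant import cams,sensors
n=Rr[:,2]
go(rw(.006,-.020,.016),-n,-Rc[:,1])
f=cams.grab_frame('wrist')
a=cv2.resize(f['img'][190:340,150:340],None,fx=3,fy=3,interpolation=cv2.INTER_CUBIC); cv2.imwrite('pics/w11.png',a)
E
```

```text
t 6.35 pos [0.5635 0.3334 0.0491] F [-0.79 -0.48  2.58] g -0.001
xyz [-0.936  0.013  0.024] axyz [ 0.004 -0.002  0.004] mm 23.4 deg 0.0
```

View pics/w11.png

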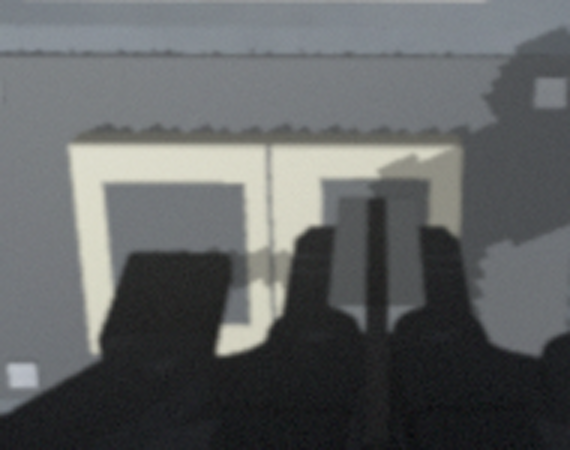

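Request:
{"op": "drive_tool", "data": {"series": [{"x": -0.5, "y": 0, "z": 0, "ax": 0, "ay": 0, "az": 0}, {"x": -1.2, "y": 0, "z": 0, "ax": 0, "ay": 0, "az": 0}, {"x": -1.6, "y": -0.2, "z": 0.5, "ax": 0, "ay": 0, "az": 0}, {"x": -1.6, "y": -0.8, "z": 1.0, "ax": 0, "ay": 0, "az": 0}, {"x": -1.6, "y": -1.4, "z": 1.5, "ax": 0, "ay": 0, "az": 0}]}}

```text
time: 6.82
tool_pos: [0.5181, 0.3758, 0.0714]
tool_rot: [-0.039, 0.842, -0.059, -0.535]
contact_force: [0.3, 0.1, -0.1]
gripper_width: 0.0
```

Request:
{"op": "drive_tool", "data": {"series": [{"x": 0, "y": -0.08, "z": 0, "ax": 0, "ay": 0, "az": 0}, {"x": 0, "y": -0.08, "z": 0, "ax": 0, "ay": 0, "az": 0}]}}

```text
time: 6.98
tool_pos: [0.5177, 0.3778, 0.0696]
tool_rot: [-0.037, 0.841, -0.058, -0.536]
contact_force: [0.1, -1.0, -0.2]
gripper_width: 0.005
```

```bash
python3 - <<'E'
from h import *
from plant import cams,sensors
n=Rr[:,2]
T=lambda x,y,z:rw(x,y,z)-.0205*n
go(T(-.032,.017,.014),-n,-Rc[:,1])
f=cams.grab_frame('wrist')
a=cv2.resize(f['img'][150:340,130:360],None,fx=3,fy=3,interpolation=cv2.INTER_CUBIC); cv2.imwrite('pics/w12.png',a)
E
```

```text
t 6.98 pos [0.5177 0.3778 0.0696] F [ 0.14 -1.05 -0.18] g 0.005
xyz [1.581 0.036 0.022] axyz [ 0.025 -0.001  0.008] mm 39.5 deg 0.1
```

View pics/w12.png

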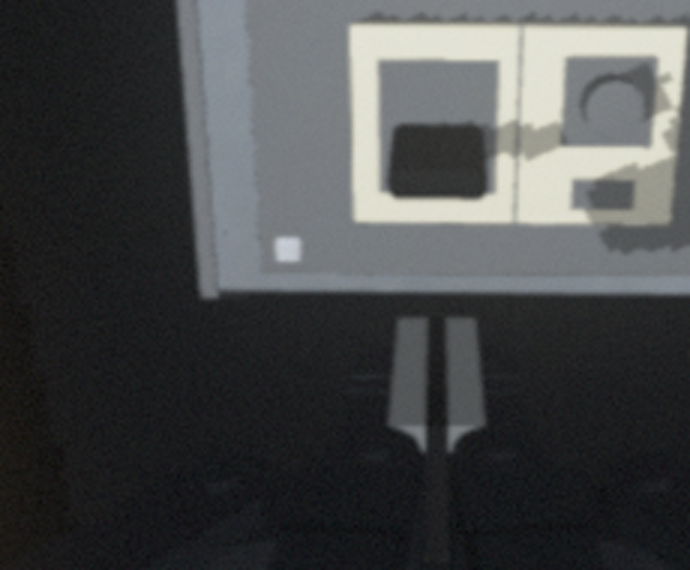

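Request:
{"op": "drive_tool", "data": {"series": [{"x": 0.5, "y": 0.03, "z": 0.02, "ax": 0, "ay": 0, "az": 0}, {"x": 1.0, "y": 0.03, "z": 0.02, "ax": 0, "ay": 0, "az": 0}, {"x": 1.4, "y": 0.03, "z": 0.02, "ax": 0, "ay": 0, "az": 0}, {"x": 1.5, "y": 0.03, "z": 0.02, "ax": 0, "ay": 0, "az": 0}, {"x": 1.5, "y": 0.03, "z": 0.02, "ax": 0, "ay": 0, "az": 0}]}}

```text
time: 7.45
tool_pos: [0.533, 0.3727, 0.0327]
tool_rot: [-0.037, 0.841, -0.06, -0.537]
contact_force: [-0.3, -0.6, 0.5]
gripper_width: -0.001
```

```bash
python3 - <<'E'
from h import *
from plant import cams,sensors
n=Rr[:,2]
T=lambda x,y,z:rw(x,y,z)-.0205*n
go(T(-.032,.017,.014),-n,-Rc[:,1])
f=cams.grab_frame('wrist')
a=cv2.resize(f['img'][150:340,130:360],None,fx=3,fy=3,interpolation=cv2.INTER_CUBIC); cv2.imwrite('pics/w13.png',a)
f=cams.grab_frame('side'); cv2.imwrite('pics/s13.png',cv2.resize(f['img'][115:175,240:320],None,fx=9,fy=9,interpolation=cv2.INTER_CUBIC))
E
```

```text
t 7.45 pos [0.533  0.3727 0.0327] F [-0.27 -0.6   0.48] g -0.001
xyz [-0.025 -0.083 -0.029] axyz [ 0.003  0.03  -0.032] mm 2.3 deg 0.2
```

View pics/w13.png

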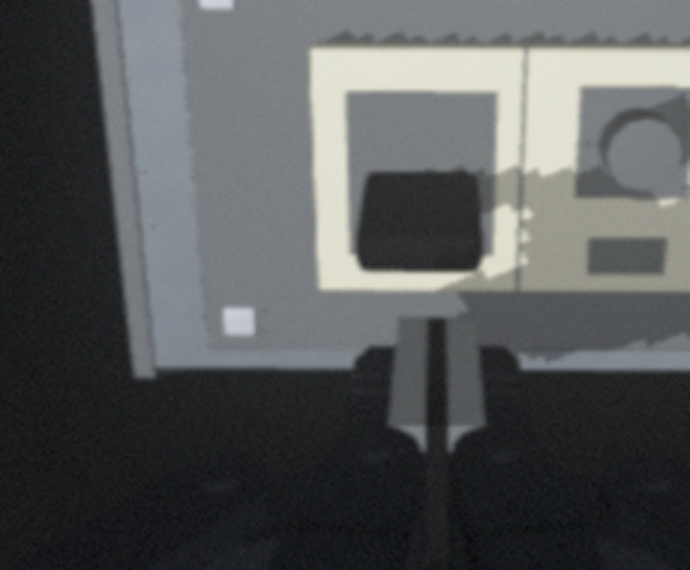

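View pics/s13.png

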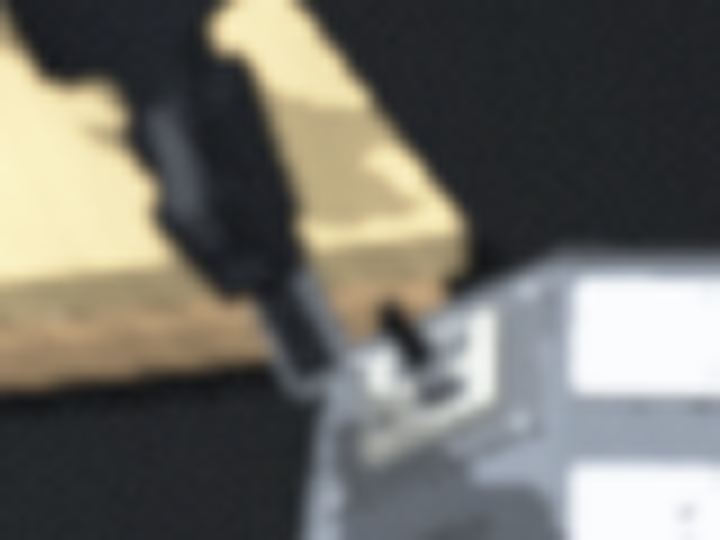

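Request:
{"op": "drive_tool", "data": {"series": [{"x": -0.02, "y": -0.05, "z": -0.25, "ax": 0, "ay": 0, "az": 0}, {"x": -0.02, "y": -0.05, "z": -0.5, "ax": 0, "ay": 0, "az": 0}, {"x": -0.02, "y": -0.05, "z": -0.75, "ax": 0, "ay": 0, "az": 0}, {"x": -0.02, "y": -0.05, "z": -0.9, "ax": 0, "ay": 0, "az": 0}, {"x": -0.02, "y": -0.05, "z": -0.9, "ax": 0, "ay": 0, "az": 0}]}}

```text
time: 7.97
tool_pos: [0.5551, 0.3729, 0.0467]
tool_rot: [-0.038, 0.842, -0.059, -0.535]
contact_force: [1.0, -0.3, -0.1]
gripper_width: 0.003
```

```bash
python3 - <<'E'
from h import *
from plant import cams,sensors
n=Rr[:,2]
T=lambda x,y,z:rw(x,y,z)-.0205*n
go(T(0,.017,.014),-n,-Rc[:,1])
f=cams.grab_frame('wrist')
a=cv2.resize(f['img'][150:340,130:360],None,fx=3,fy=3,interpolation=cv2.INTER_CUBIC); cv2.imwrite('pics/w14.png',a)
f=cams.grab_frame('side'); cv2.imwrite('pics/s14.png',cv2.resize(f['img'][115:175,240:320],None,fx=9,fy=9,interpolation=cv2.INTER_CUBIC))
E
```

```text
t 7.97 pos [0.5551 0.3729 0.0467] F [ 0.98 -0.28 -0.11] g 0.003
xyz [ 0.113  0.051 -0.278] axyz [-0.009 -0.022  0.016] mm 7.6 deg 0.1
```

View pics/w14.png

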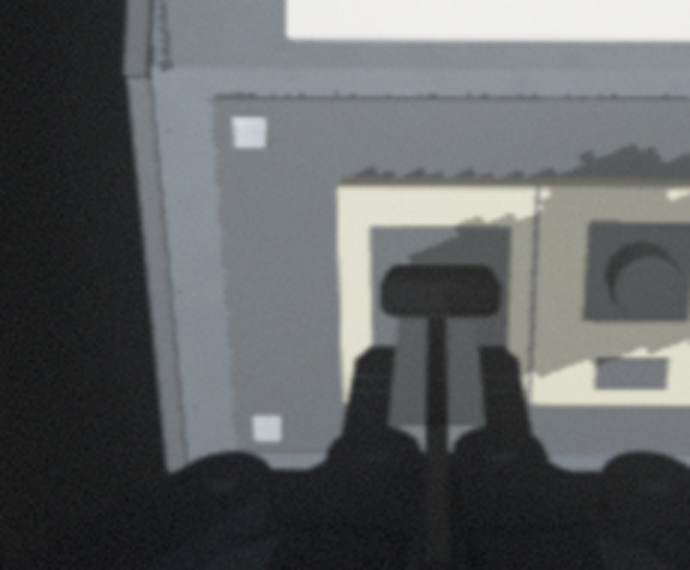

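View pics/s14.png

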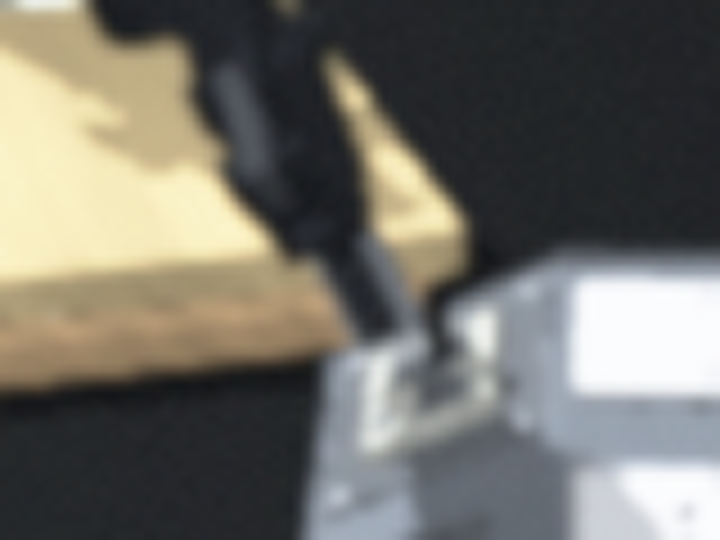

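Request:
{"op": "drive_tool", "data": {"series": [{"x": 0.03, "y": 0, "z": -0.12, "ax": 0, "ay": 0, "az": 0}, {"x": 0.03, "y": 0, "z": -0.24, "ax": 0, "ay": 0, "az": 0}, {"x": 0.03, "y": 0, "z": -0.36, "ax": 0, "ay": 0, "az": 0}, {"x": 0.03, "y": 0, "z": -0.44, "ax": 0, "ay": 0, "az": 0}, {"x": 0.03, "y": 0, "z": -0.44, "ax": 0, "ay": 0, "az": 0}]}}

```text
time: 8.48
tool_pos: [0.5637, 0.3712, 0.0491]
tool_rot: [-0.038, 0.841, -0.059, -0.536]
contact_force: [-1.4, 0.2, 0.6]
gripper_width: 0.001
```

```bash
python3 - <<'E'
from h import *
from plant import cams,sensors
n=Rr[:,2]
T=lambda x,y,z:rw(x,y,z)-.0205*n
go(T(0,.017,.014),-n,-Rc[:,1])
f=cams.grab_frame('wrist')
a=cv2.resize(f['img'][150:340,130:360],None,fx=3,fy=3,interpolation=cv2.INTER_CUBIC); cv2.imwrite('pics/w15.png',a)
E
```

```text
t 8.48 pos [0.5637 0.3712 0.0491] F [-1.36  0.18  0.64] g 0.001
xyz [0.051 0.032 0.078] axyz [-0.001  0.007  0.002] mm 2.5 deg 0.0
```

View pics/w15.png

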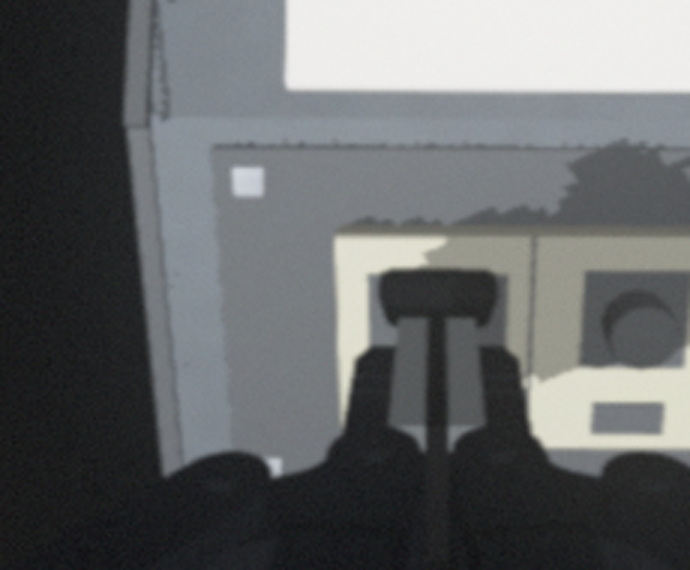

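Request:
{"op": "drive_tool", "data": {"series": [{"x": 0.03, "y": 0, "z": -0.1, "ax": 0, "ay": 0, "az": 0}, {"x": 0.03, "y": 0, "z": -0.2, "ax": 0, "ay": 0, "az": 0}, {"x": 0.03, "y": 0, "z": -0.2, "ax": 0, "ay": 0, "az": 0}]}}

```text
time: 8.78
tool_pos: [0.5643, 0.3711, 0.0489]
tool_rot: [-0.038, 0.839, -0.06, -0.54]
contact_force: [-20.4, 1.8, 8.6]
gripper_width: -0.004
```

```bash
python3 - <<'E'
from h import *
from plant import cams,sensors
n=Rr[:,2]
T=lambda x,y,z:rw(x,y,z)-.0205*n
go(T(0,.017,.014),-n,-Rc[:,1])
f=cams.grab_frame('wrist')
a=cv2.resize(f['img'][150:340,130:360],None,fx=3,fy=3,interpolation=cv2.INTER_CUBIC); cv2.imwrite('pics/w16.png',a)
E
```

```text
t 8.78 pos [0.5643 0.3711 0.0489] F [-20.41   1.81   8.55] g -0.004
xyz [0.033 0.03  0.097] axyz [-0.007  0.098 -0.019] mm 2.7 deg 0.5
```

View pics/w16.png

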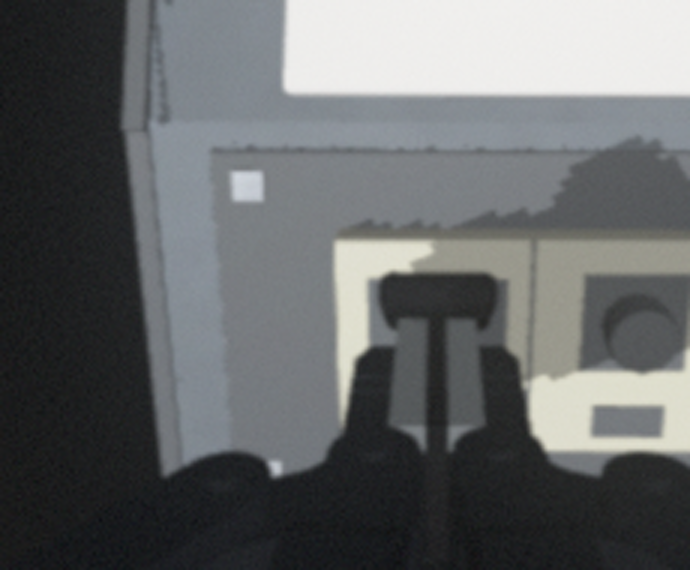

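Request:
{"op": "drive_tool", "data": {"series": [{"x": 0, "y": 0, "z": 0.3, "ax": 0, "ay": 0, "az": 0}, {"x": 0, "y": 0, "z": 0.7, "ax": 0, "ay": 0, "az": 0}, {"x": -0.8, "y": 0, "z": 0.8, "ax": 0, "ay": 0, "az": 0}, {"x": -1.8, "y": 0, "z": 0.8, "ax": 0, "ay": 0, "az": 0}, {"x": -2.6, "y": 0, "z": 0.8, "ax": 0, "ay": 0, "az": 0}]}}

```text
time: 9.25
tool_pos: [0.5225, 0.3766, 0.101]
tool_rot: [-0.037, 0.841, -0.059, -0.536]
contact_force: [0.7, 0.3, 0.8]
gripper_width: -0.0
```

Request:
{"op": "drive_tool", "data": {"series": [{"x": -0.3, "y": 0, "z": 0, "ax": 0, "ay": 0, "az": 0}, {"x": -0.3, "y": 0, "z": 0, "ax": 0, "ay": 0, "az": 0}], "hand": 1}}

```text
time: 9.42
tool_pos: [0.521, 0.3784, 0.1105]
tool_rot: [-0.039, 0.842, -0.058, -0.534]
contact_force: [0.4, 0.5, 0.1]
gripper_width: 0.268
```

```bash
python3 - <<'E'
from h import *
from plant import cams,sensors
n=Rr[:,2]
f=cams.grab_frame('wrist')
cv2.imwrite('pics/w17.png',cv2.resize(f['img'][100:290,150:380],None,fx=3,fy=3,interpolation=cv2.INTER_CUBIC))
f=cams.grab_frame('side'); cv2.imwrite('pics/s17.png',cv2.resize(f['img'][115:175,240:320],None,fx=9,fy=9,interpolation=cv2.INTER_CUBIC))
go([.498,-.341,.30],[0,0,-1],[0,-1,0])
print(sensors.state()['joint_pos'].round(2))
E
```

```text
t 9.52 pos [0.5201 0.3771 0.1072] F [-0.09 -0.79 -0.05] g 0.445
xyz [-5.658 28.568 -6.095] axyz [-1.579 -4.989 -0.354] mm 743.8 deg 26.2
[ 0.65  0.01  1.88 -0.38  0.97  2.53]
```

View pics/w17.png

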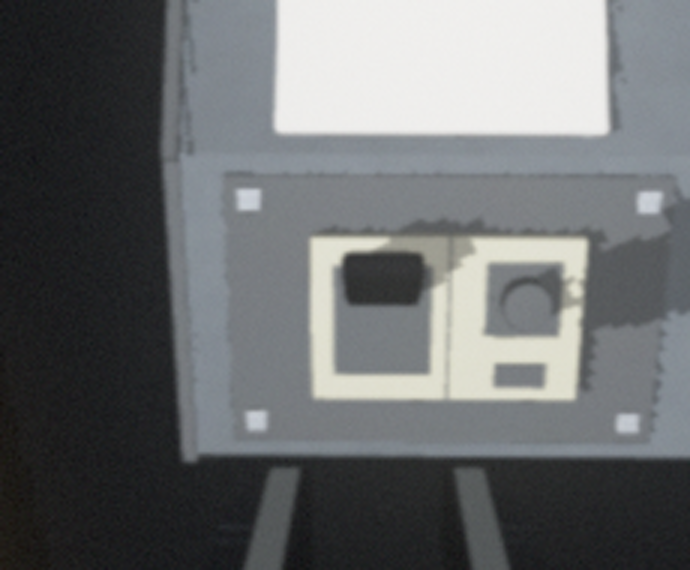

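View pics/s17.png

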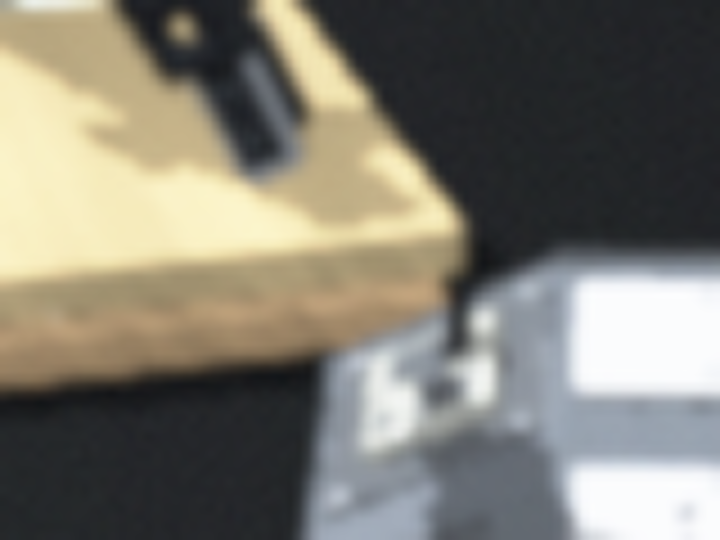

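```bash
python3 - <<'E'
from h import *
go([.48,.24,.29],[0,0,-1],[-.019,-1,0])
E
```

```text
t 9.52 pos [0.5201 0.3771 0.1072] F [-0.09 -0.79 -0.05] g 0.445
xyz [-6.976  5.656 -2.342] axyz [-1.365 -4.992 -0.307] mm 232.0 deg 25.9
```

Request:
{"op": "drive_tool", "data": {"series": [{"x": -1.4, "y": 0.6, "z": -0.5, "ax": -0.2, "ay": -0.8, "az": -0.06}, {"x": -2.8, "y": 1.4, "z": -1.0, "ax": -0.5, "ay": -1.9, "az": -0.12}, {"x": -4.2, "y": 2.4, "z": -1.5, "ax": -0.8, "ay": -3.0, "az": -0.18}, {"x": -5.5, "y": 3.3, "z": -2.0, "ax": -1.1, "ay": -4.0, "az": -0.25}, {"x": -6.8, "y": 4.2, "z": -2.3, "ax": -1.36, "ay": -5.0, "az": -0.31}]}}

```text
time: 9.93
tool_pos: [0.4865, 0.2756, 0.2853]
tool_rot: [0.007, -0.705, 0.006, 0.709]
contact_force: [0.8, 0.4, 0.4]
gripper_width: 1.003
```

```bash
python3 - <<'E'
from h import *
go([.498,-.341,.29],[0,0,-1],[-.019,-1,0])
E
```

```text
t 9.93 pos [0.4865 0.2756 0.2853] F [0.83 0.45 0.38] g 1.003
xyz [-0.22  24.653 -0.916] axyz [0.005 0.06  0.012] mm 616.8 deg 0.3
```

Request:
{"op": "drive_tool", "data": {"series": [{"x": -0.1, "y": 1.6, "z": 0, "ax": 0, "ay": 0, "az": 0}, {"x": -0.2, "y": 3.2, "z": 0, "ax": 0, "ay": 0, "az": 0}, {"x": -0.2, "y": 4.8, "z": 0, "ax": 0, "ay": 0, "az": 0}, {"x": -0.2, "y": 6.4, "z": 0, "ax": 0, "ay": 0, "az": 0}, {"x": -0.2, "y": 8.0, "z": 0, "ax": 0, "ay": 0, "az": 0}]}}

```text
time: 10.35
tool_pos: [0.4822, 0.075, 0.2875]
tool_rot: [0.007, -0.706, 0.007, 0.708]
contact_force: [1.1, 0.5, 0.4]
gripper_width: 1.001
```

Request:
{"op": "drive_tool", "data": {"series": [{"x": 0, "y": 1.6, "z": 0, "ax": 0, "ay": 0, "az": 0}, {"x": 0, "y": 3.2, "z": 0, "ax": 0, "ay": 0, "az": 0}, {"x": 0, "y": 4.8, "z": 0, "ax": 0, "ay": 0, "az": 0}, {"x": 0, "y": 6.4, "z": 0, "ax": 0, "ay": 0, "az": 0}, {"x": 0, "y": 8.0, "z": 0, "ax": 0, "ay": 0, "az": 0}]}}

```text
time: 10.77
tool_pos: [0.478, -0.1252, 0.2873]
tool_rot: [0.008, -0.706, 0.007, 0.708]
contact_force: [0.8, -0.4, 0.5]
gripper_width: 1.0
```

Request:
{"op": "drive_tool", "data": {"series": [{"x": 0, "y": 1.6, "z": -0.2, "ax": 0, "ay": 0, "az": 0}, {"x": 0, "y": 3.2, "z": -0.4, "ax": 0, "ay": 0, "az": 0}, {"x": 0, "y": 4.8, "z": -0.6, "ax": 0, "ay": 0, "az": 0}, {"x": 0, "y": 6.0, "z": -0.7, "ax": 0, "ay": 0, "az": 0}, {"x": 0, "y": 7.0, "z": -0.8, "ax": 0, "ay": 0, "az": 0}]}}

```text
time: 11.18
tool_pos: [0.4945, -0.3012, 0.2864]
tool_rot: [0.009, -0.706, 0.007, 0.708]
contact_force: [0.4, 0.3, 0.4]
gripper_width: 0.999
```

Request:
{"op": "drive_tool", "data": {"series": [{"x": 0, "y": 0, "z": 0, "ax": 0, "ay": 0, "az": 0}, {"x": 0, "y": 0, "z": 0, "ax": 0, "ay": 0, "az": 0}, {"x": 0, "y": 0, "z": 0, "ax": 0, "ay": 0, "az": 0}]}}

```text
time: 11.43
tool_pos: [0.495, -0.2979, 0.2874]
tool_rot: [0.008, -0.706, 0.006, 0.708]
contact_force: [-0.2, -0.6, -0.2]
gripper_width: 1.002
```

```bash
python3 - <<'E'
from h import *
from plant import cams,sensors
go([.498,-.341,.29],[0,0,-1],[-.019,-1,0])
f=cams.grab_frame('wrist');cv2.imwrite('pics/w18.png',f['img']); np.savez('pics/w18.npz',**f)
print(proj(f,[[.4985,-.341,.064],[.4985,-.341,.17]]))
E
```

```text
t 11.43 pos [ 0.495  -0.2979  0.2874] F [-0.17 -0.59 -0.16] g 1.002
xyz [-0.107  1.723 -0.152] axyz [-0.01  0.03  0.03] mm 43.3 deg 0.2
[[308.610982   176.17615807]
 [320.06030119 196.46435778]]
```

View pics/w18.png

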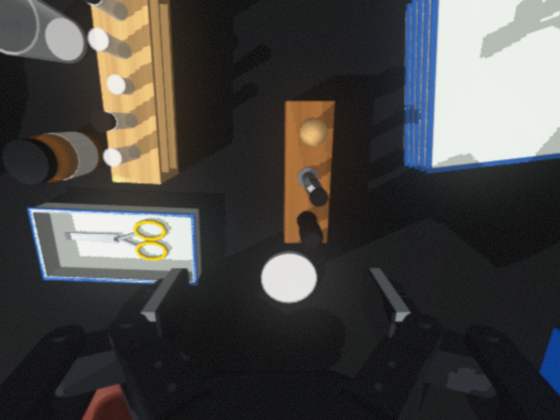

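Request:
{"op": "drive_tool", "data": {"series": [{"x": 0.2, "y": 0.9, "z": -0.1, "ax": 0, "ay": 0, "az": 0}, {"x": 0.9, "y": 1.7, "z": -0.15, "ax": 0, "ay": 0, "az": 0}, {"x": 1.6, "y": 1.72, "z": -0.15, "ax": 0, "ay": 0, "az": 0}, {"x": 2.0, "y": 1.72, "z": -0.15, "ax": 0, "ay": 0, "az": 0}, {"x": 2.0, "y": 1.72, "z": -0.15, "ax": 0, "ay": 0, "az": 0}]}}

```text
time: 11.9
tool_pos: [0.4972, -0.339, 0.2355]
tool_rot: [0.008, -0.705, 0.005, 0.709]
contact_force: [-0.4, 0.2, -1.2]
gripper_width: 1.003
```

Request:
{"op": "drive_tool", "data": {"series": [{"x": 0, "y": 0, "z": 0, "ax": 0, "ay": 0, "az": 0}, {"x": 0, "y": 0, "z": 0, "ax": 0, "ay": 0, "az": 0}]}}

```text
time: 12.07
tool_pos: [0.4989, -0.3406, 0.2404]
tool_rot: [-0.006, 0.707, -0.007, -0.707]
contact_force: [0.1, 0.4, 0.2]
gripper_width: 0.995
```

```bash
python3 - <<'E'
from h import *
from plant import cams,sensors
go([.4985,-.341,.24],[0,0,-1],[-.019,-1,0])
f=cams.grab_frame('wrist');cv2.imwrite('pics/w19.png',f['img']); np.savez('pics/w19.npz',**f)
print(proj(f,[[.4985,-.341,.064],[.4985,-.341,.17]]))
f=cams.grab_frame('side');cv2.imwrite('pics/s19.png',cv2.resize(f['img'][110:400,160:440],None,fx=2,fy=2)); np.savez('pics/s19.npz',**f)
s=sensors.state();T=s['tool_pos']
for d in (0,.0187,.033,.073,.09): print(d,((proj(f,T+[0,0,d])-[160,110])*2).round(0))
E
```

```text
t 12.07 pos [ 0.4989 -0.3406  0.2404] F [0.12 0.38 0.17] g 0.995
xyz [0.014 0.017 0.015] axyz [ 0.01  -0.01  -0.004] mm 0.7 deg 0.1
[[275.97112439 188.13859358]
 [276.43244882 216.45489265]]
0 [[285. 270.]]
0.0187 [[286. 245.]]
0.033 [[286. 226.]]
0.073 [[287. 168.]]
0.09 [[288. 142.]]
```

View pics/w19.png

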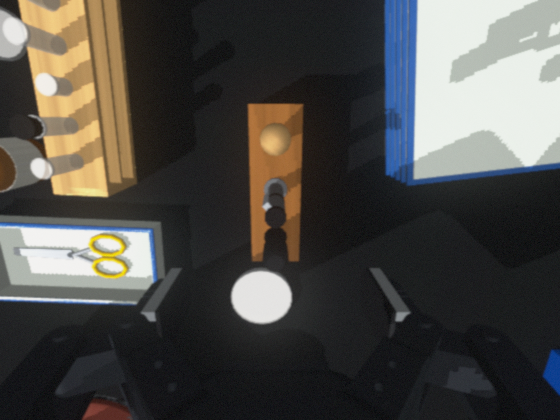

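View pics/s19.png

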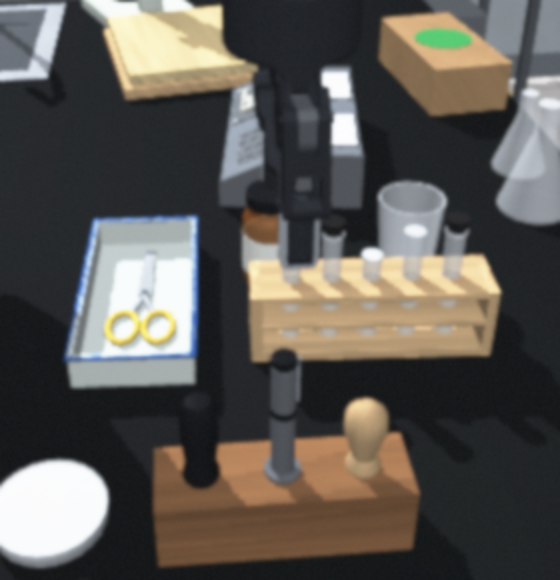

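```bash
python3 - <<'E'
from h import *
f=load('s19');T=np.array([.4989,-.3406,.2404])
for d in (0,.013,.02,.033): print(d,((proj(f,T+[0,-.048,d])-[160,110])*2).round(0))
for d in (.073,.09,.1,.11): print(d,((proj(f,T+[0,-.04,d])-[160,110])*2).round(0))
a=cv2.imread('pics/w19.png')[165:245,235:315]; cv2.imwrite('pics/w19c.png',cv2.resize(a,None,fx=8,fy=8,interpolation=cv2.INTER_CUBIC))
a=f['img'][220:360,270:340]; b=f['img'][110:250,260:350]
cv2.imwrite('pics/s19c.png',np.hstack([cv2.resize(a,(300,600)),cv2.resize(b,(386,600))]))
E
```

```text
0 [[297. 317.]]
0.013 [[297. 299.]]
0.02 [[297. 289.]]
0.033 [[298. 270.]]
0.073 [[297. 202.]]
0.09 [[298. 175.]]
0.1 [[298. 159.]]
0.11 [[299. 142.]]
```

View pics/w19c.png

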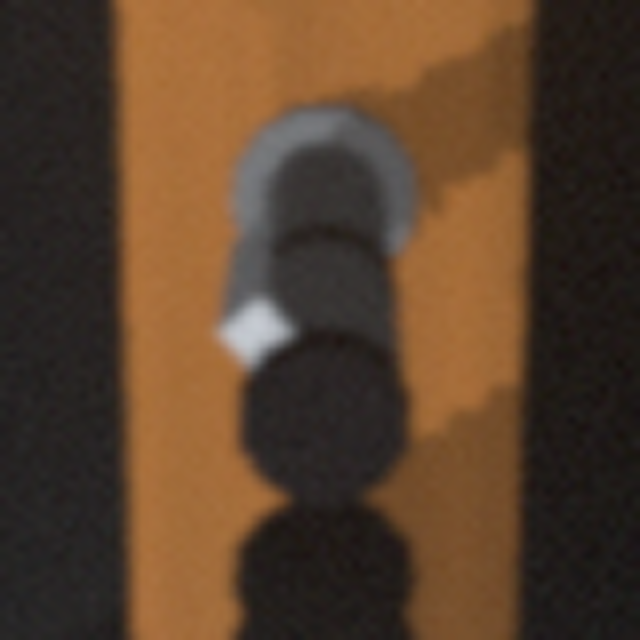

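View pics/s19c.png

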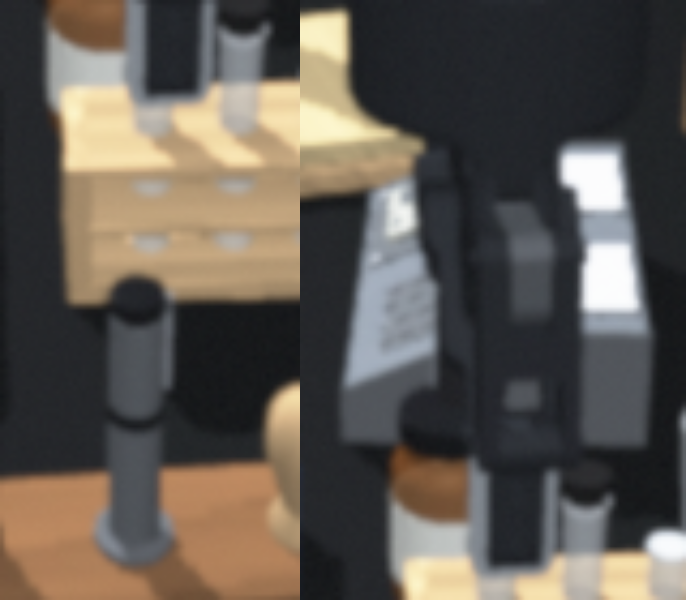

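```bash
python3 - <<'E'
from h import *
from plant import sensors
print(sensors.state()['joint_pos'].round(2))
go([.4985,-.341,.21],[0,0,-1],[.743,-.669,0])
E
```

```text
[-0.72 -0.01  1.63  0.    1.52  0.87]
t 12.17 pos [ 0.499  -0.341   0.2409] F [ 0.61  0.97 -0.06] g 1.0
xyz [ 1.235 -0.002  0.021] axyz [-9.812 -0.012 -0.018] mm 30.9 deg 49.1
```

Request:
{"op": "drive_tool", "data": {"series": [{"x": 0, "y": 0, "z": 0, "ax": -1.3, "ay": 0, "az": 0}, {"x": 0, "y": 0, "z": 0, "ax": -2.6, "ay": 0, "az": 0}, {"x": 0, "y": 0, "z": 0, "ax": -3.9, "ay": 0, "az": 0}, {"x": 0, "y": 0, "z": 0, "ax": -5.2, "ay": 0, "az": 0}, {"x": 0, "y": 0, "z": 0, "ax": -6.5, "ay": 0, "az": 0}]}}

```text
time: 12.58
tool_pos: [0.4988, -0.3412, 0.2405]
tool_rot: [0.194, 0.68, 0.193, -0.68]
contact_force: [0.3, -0.8, 0.6]
gripper_width: 1.001
```

Request:
{"op": "drive_tool", "data": {"series": [{"x": 0, "y": 0, "z": 0, "ax": -1.3, "ay": 0, "az": 0}, {"x": 0, "y": 0, "z": 0, "ax": -2.6, "ay": 0, "az": 0}, {"x": 0, "y": 0, "z": 0, "ax": -3.3, "ay": 0, "az": 0}, {"x": 0, "y": 0, "z": 0, "ax": -3.3, "ay": 0, "az": 0}, {"x": 0, "y": 0, "z": 0, "ax": -3.3, "ay": 0, "az": 0}]}}

```text
time: 13.0
tool_pos: [0.4986, -0.3412, 0.2401]
tool_rot: [0.287, 0.647, 0.286, -0.646]
contact_force: [-0.3, -0.4, -0.3]
gripper_width: 0.997
```

```bash
python3 - <<'E'
from h import *
from plant import sensors,cams
go([.4985,-.341,.17],[0,0,-1],[.743,-.669,0])
f=cams.grab_frame('wrist');cv2.imwrite('pics/w20.png',f['img']); np.savez('pics/w20.npz',**f)
print(proj(f,[[.4985,-.341,.064],[.4985,-.341,.17]]))
E
```

```text
t 13.0 pos [ 0.4986 -0.3412  0.2401] F [-0.3  -0.44 -0.31] g 0.997
xyz [ 2.805 -0.013 -0.003] axyz [-0.039 -0.003 -0.009] mm 70.1 deg 0.2
[[275.9212884  188.47607324]
 [276.33926284 217.04654093]]
```

View pics/w20.png

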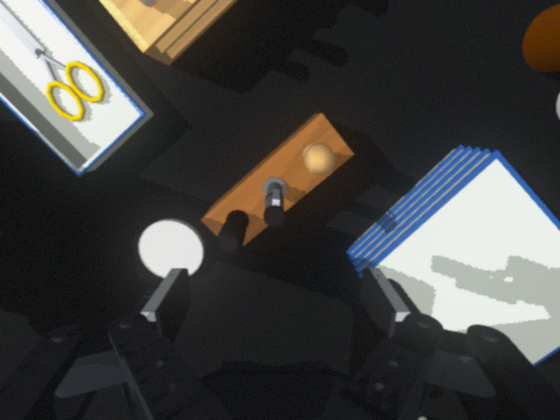

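Request:
{"op": "drive_tool", "data": {"series": [{"x": 1.2, "y": 0, "z": 0, "ax": 0, "ay": 0, "az": 0}, {"x": 2.4, "y": 0, "z": 0, "ax": 0, "ay": 0, "az": 0}, {"x": 3.4, "y": 0, "z": 0, "ax": 0, "ay": 0, "az": 0}, {"x": 4.0, "y": 0, "z": 0, "ax": 0, "ay": 0, "az": 0}, {"x": 4.4, "y": 0, "z": 0, "ax": 0, "ay": 0, "az": 0}]}}

```text
time: 13.47
tool_pos: [0.4972, -0.3401, 0.1264]
tool_rot: [-0.285, -0.646, -0.288, 0.647]
contact_force: [0.3, 0.3, -0.0]
gripper_width: 0.997
```

Request:
{"op": "drive_tool", "data": {"series": [{"x": 0, "y": 0, "z": 0, "ax": 0, "ay": 0, "az": 0}, {"x": 0, "y": 0, "z": 0, "ax": 0, "ay": 0, "az": 0}]}}

```text
time: 13.63
tool_pos: [0.4984, -0.3412, 0.1295]
tool_rot: [-0.287, -0.646, -0.287, 0.646]
contact_force: [0.7, 0.5, 1.2]
gripper_width: 0.997
```

```bash
python3 - <<'E'
from h import *
from plant import sensors,cams
go([.4985,-.341,.098],[0,0,-1],[.743,-.669,0])
f=cams.grab_frame('wrist');cv2.imwrite('pics/w21.png',f['img'])
f=cams.grab_frame('side');cv2.imwrite('pics/s21.png',cv2.resize(f['img'][180:400,200:400],None,fx=3,fy=2.7,interpolation=cv2.INTER_CUBIC))
E
```

```text
t 13.63 pos [ 0.4984 -0.3412  0.1295] F [0.72 0.51 1.21] g 0.997
xyz [ 1.259 -0.003 -0.007] axyz [-0.026 -0.003  0.007] mm 31.5 deg 0.1
```

View pics/w21.png

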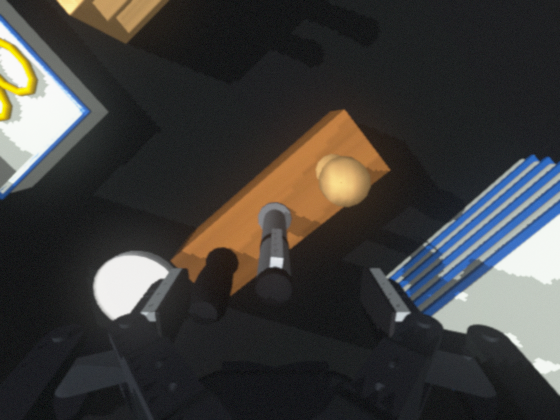

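View pics/s21.png

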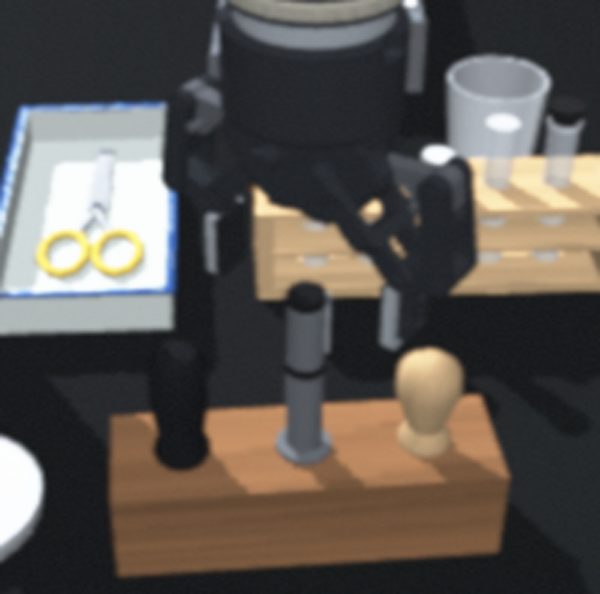

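Request:
{"op": "drive_tool", "data": {"series": [{"x": 0.5, "y": 0, "z": 0, "ax": 0, "ay": 0, "az": 0}, {"x": 1.0, "y": 0, "z": 0, "ax": 0, "ay": 0, "az": 0}, {"x": 1.4, "y": 0, "z": 0, "ax": 0, "ay": 0, "az": 0}, {"x": 1.5, "y": 0, "z": 0, "ax": 0, "ay": 0, "az": 0}, {"x": 1.5, "y": 0, "z": 0, "ax": 0, "ay": 0, "az": 0}]}}

```text
time: 14.15
tool_pos: [0.4971, -0.3401, 0.0892]
tool_rot: [-0.285, -0.646, -0.289, 0.647]
contact_force: [-0.5, 0.6, 0.1]
gripper_width: 0.996
```

```bash
python3 - <<'E'
from h import *
from plant import sensors,cams
go([.4985,-.341,.092],[0,0,-1],[.743,-.669,0])
f=cams.grab_frame('wrist');cv2.imwrite('pics/w22.png',f['img'])
f=cams.grab_frame('side');cv2.imwrite('pics/s22.png',cv2.resize(f['img'][180:400,200:400],None,fx=3,fy=2.7,interpolation=cv2.INTER_CUBIC))
E
```

```text
t 14.15 pos [ 0.4971 -0.3401  0.0892] F [-0.47  0.62  0.13] g 0.996
xyz [-0.112  0.066 -0.009] axyz [-0.022 -0.002  0.055] mm 3.3 deg 0.3
```

View pics/w22.png

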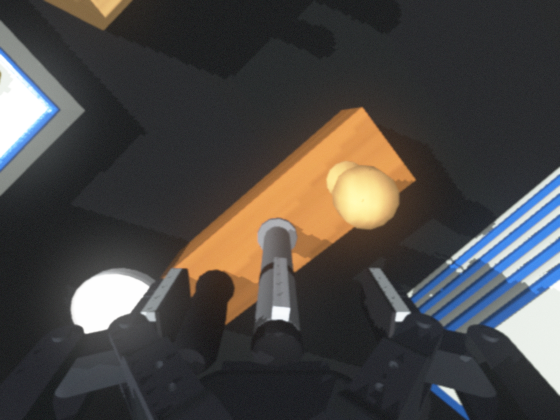

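View pics/s22.png

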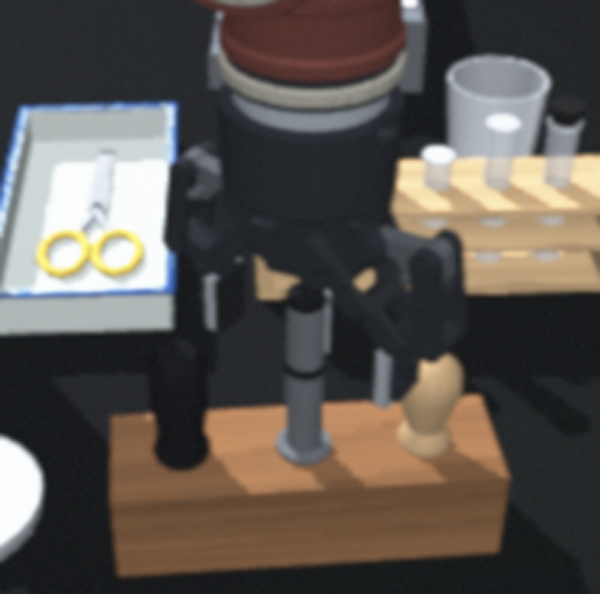

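Request:
{"op": "drive_tool", "data": {"series": [{"x": 0, "y": 0, "z": 0, "ax": 0, "ay": 0, "az": 0}, {"x": 0, "y": 0, "z": 0, "ax": 0, "ay": 0, "az": 0}, {"x": 0, "y": 0, "z": 0, "ax": 0, "ay": 0, "az": 0}, {"x": 0, "y": 0, "z": 0, "ax": 0, "ay": 0, "az": 0}, {"x": 0, "y": 0, "z": 0, "ax": 0, "ay": 0, "az": 0}], "hand": 0}}

```text
time: 14.67
tool_pos: [0.4984, -0.3411, 0.0919]
tool_rot: [0.287, 0.646, 0.287, -0.646]
contact_force: [-0.4, -0.2, 0.2]
gripper_width: 0.297
```

Request:
{"op": "drive_tool", "data": {"series": [{"x": 0, "y": 0, "z": 0, "ax": 0, "ay": 0, "az": 0}, {"x": 0, "y": 0, "z": 0, "ax": 0, "ay": 0, "az": 0}, {"x": 0, "y": 0, "z": 0, "ax": 0, "ay": 0, "az": 0}, {"x": 0, "y": 0, "z": 0, "ax": 0, "ay": 0, "az": 0}, {"x": 0, "y": 0, "z": 0, "ax": 0, "ay": 0, "az": 0}]}}

```text
time: 15.08
tool_pos: [0.4984, -0.3412, 0.0919]
tool_rot: [0.287, 0.646, 0.287, -0.646]
contact_force: [-1.7, -0.1, 2.3]
gripper_width: 0.19
```

```bash
python3 - <<'E'
from h import *
from plant import sensors,cams
go([.4985,-.341,.092],[0,0,-1],[.743,-.669,0])
f=cams.grab_frame('wrist');cv2.imwrite('pics/w23.png',f['img'])
f=cams.grab_frame('side');cv2.imwrite('pics/s23.png',cv2.resize(f['img'][180:400,200:400],None,fx=3,fy=2.7,interpolation=cv2.INTER_CUBIC))
E
```

```text
t 15.08 pos [ 0.4984 -0.3412  0.0919] F [-1.66 -0.07  2.27] g 0.19
xyz [-0.003 -0.001 -0.007] axyz [-0.021 -0.003  0.005] mm 0.2 deg 0.1
```

View pics/w23.png

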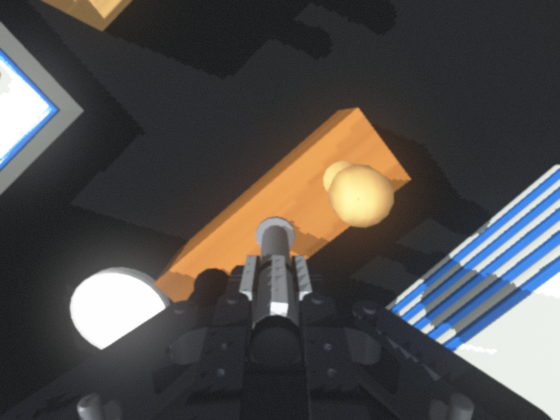

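View pics/s23.png

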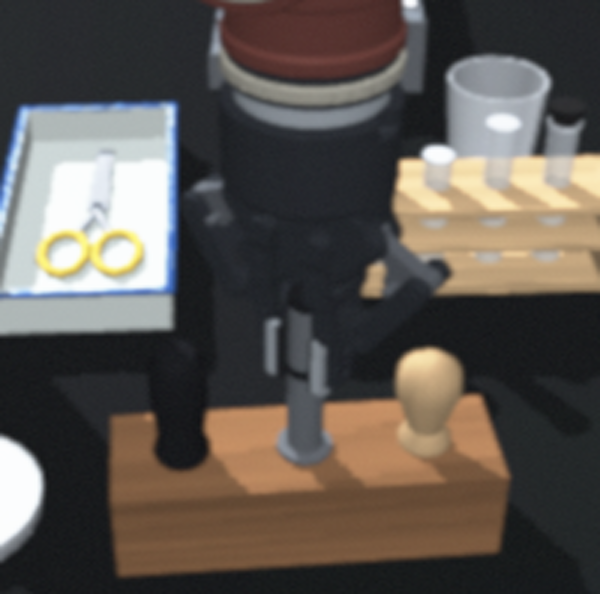

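Request:
{"op": "drive_tool", "data": {"series": [{"x": -0.2, "y": 0, "z": 0, "ax": 0, "ay": 0, "az": 0}, {"x": -0.7, "y": 0, "z": 0, "ax": 0, "ay": 0, "az": 0}, {"x": -1.3, "y": 0, "z": 0, "ax": 0, "ay": 0, "az": 0}, {"x": -2.0, "y": 0, "z": 0, "ax": 0, "ay": 0, "az": 0}, {"x": -2.8, "y": 0, "z": 0, "ax": 0, "ay": 0, "az": 0}]}}

```text
time: 15.6
tool_pos: [0.4978, -0.3407, 0.1622]
tool_rot: [-0.286, -0.646, -0.288, 0.647]
contact_force: [1.3, -0.0, 0.2]
gripper_width: 0.187
```

Request:
{"op": "drive_tool", "data": {"series": [{"x": -1.0, "y": 0, "z": 0, "ax": 0, "ay": 0, "az": 0}, {"x": -2.0, "y": 0, "z": 0, "ax": 0, "ay": 0, "az": 0}, {"x": -3.0, "y": 0, "z": 0, "ax": 0, "ay": 0, "az": 0}, {"x": -4.0, "y": 0, "z": 0, "ax": 0, "ay": 0, "az": 0}, {"x": -4.8, "y": 0, "z": 0, "ax": 0, "ay": 0, "az": 0}]}}

```text
time: 16.02
tool_pos: [0.4986, -0.3414, 0.2849]
tool_rot: [0.288, 0.647, 0.286, -0.646]
contact_force: [-0.2, -0.4, 1.0]
gripper_width: 0.193
```

Request:
{"op": "drive_tool", "data": {"series": [{"x": 0, "y": 0, "z": 0, "ax": 0, "ay": 0, "az": 0}, {"x": 0, "y": 0, "z": 0, "ax": 0, "ay": 0, "az": 0}]}}

```text
time: 16.18
tool_pos: [0.4989, -0.3416, 0.2838]
tool_rot: [0.288, 0.647, 0.286, -0.646]
contact_force: [-0.3, -0.2, -1.1]
gripper_width: 0.194
```

```bash
python3 - <<'E'
from h import *
from plant import sensors,cams
print('slot',cw(.0250,-.0828,.075))
go(cw(.0250,-.0828,.284),[0,0,-1],[.743,-.669,0])
f=cams.grab_frame('wrist');cv2.imwrite('pics/w24.png',f['img'])
f=cams.grab_frame('side');cv2.imwrite('pics/s24.png',f['img'][:,150:450]); np.savez('pics/s24.npz',**f)
T=sensors.state()['tool_pos']
print(proj(f,[T-[0,0,.072],T+[0,0,.078]])-[150,0])
E
```

```text
slot [0.60765857 0.19271496 0.075     ]
t 16.18 pos [ 0.4989 -0.3416  0.2838] F [-0.31 -0.17 -1.14] g 0.194
xyz [ -0.035 -11.102 -18.775] axyz [-0.021 -0.003 -0.032] mm 545.3 deg 0.2
[[151.46844242 265.39830209]
 [153.13683261 159.31896846]]
```

View pics/w24.png

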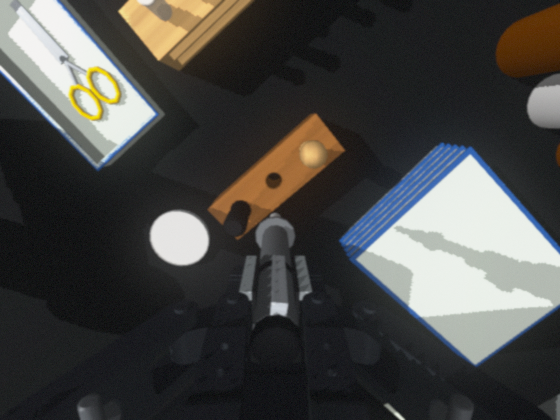

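View pics/s24.png

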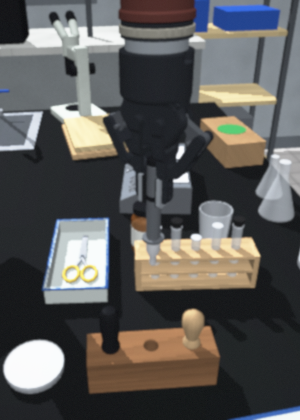

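Request:
{"op": "drive_tool", "data": {"series": [{"x": 0, "y": -0.4, "z": -0.68, "ax": 0, "ay": 0, "az": 0}, {"x": 0, "y": -1.1, "z": -1.86, "ax": 0, "ay": 0, "az": 0}, {"x": 0, "y": -1.8, "z": -3.04, "ax": 0, "ay": 0, "az": 0}, {"x": 0, "y": -2.5, "z": -4.23, "ax": 0, "ay": 0, "az": 0}, {"x": 0, "y": -3.2, "z": -5.41, "ax": 0, "ay": 0, "az": 0}]}}

```text
time: 16.7
tool_pos: [0.5288, -0.1854, 0.2791]
tool_rot: [-0.285, -0.645, -0.288, 0.647]
contact_force: [1.0, 0.6, -0.3]
gripper_width: 0.198
```

Request:
{"op": "drive_tool", "data": {"series": [{"x": 0, "y": -0.7, "z": -1.18, "ax": 0, "ay": 0, "az": 0}, {"x": 0, "y": -1.4, "z": -2.37, "ax": 0, "ay": 0, "az": 0}, {"x": 0, "y": -2.1, "z": -3.55, "ax": 0, "ay": 0, "az": 0}, {"x": 0, "y": -2.8, "z": -4.74, "ax": 0, "ay": 0, "az": 0}, {"x": 0, "y": -3.5, "z": -5.92, "ax": 0, "ay": 0, "az": 0}]}}

```text
time: 17.12
tool_pos: [0.563, -0.0168, 0.2793]
tool_rot: [-0.286, -0.645, -0.288, 0.647]
contact_force: [0.8, 0.5, -1.2]
gripper_width: 0.192
```

Request:
{"op": "drive_tool", "data": {"series": [{"x": 0, "y": -0.7, "z": -1.18, "ax": 0, "ay": 0, "az": 0}, {"x": 0, "y": -1.4, "z": -2.37, "ax": 0, "ay": 0, "az": 0}, {"x": 0, "y": -2.1, "z": -3.55, "ax": 0, "ay": 0, "az": 0}, {"x": 0, "y": -2.8, "z": -4.74, "ax": 0, "ay": 0, "az": 0}, {"x": 0, "y": -3.4, "z": -5.75, "ax": 0, "ay": 0, "az": 0}]}}

```text
time: 17.53
tool_pos: [0.5963, 0.1471, 0.2792]
tool_rot: [-0.286, -0.645, -0.288, 0.647]
contact_force: [0.1, -0.2, -0.5]
gripper_width: 0.193
```

Request:
{"op": "drive_tool", "data": {"series": [{"x": 0, "y": -0.5, "z": -0.85, "ax": 0, "ay": 0, "az": 0}, {"x": 0, "y": -0.8, "z": -1.4, "ax": 0, "ay": 0, "az": 0}, {"x": 0, "y": -0.9, "z": -1.5, "ax": 0, "ay": 0, "az": 0}, {"x": 0, "y": -0.9, "z": -1.5, "ax": 0, "ay": 0, "az": 0}, {"x": 0, "y": -0.9, "z": -1.5, "ax": 0, "ay": 0, "az": 0}]}}

```text
time: 17.95
tool_pos: [0.6054, 0.1869, 0.281]
tool_rot: [-0.287, -0.646, -0.287, 0.647]
contact_force: [-0.4, -0.3, 0.3]
gripper_width: 0.193
```

```bash
python3 - <<'E'
from h import *
from plant import sensors,cams
go(cw(.0250,-.0828,.20),[0,0,-1],[.743,-.669,0])
for n in('wrist','side','top'):
  f=cams.grab_frame(n);cv2.imwrite(f'pics/{n}25.png',f['img']);np.savez(f'pics/{n}25.npz',**f)
  T=sensors.state()['tool_pos']
  print(n,proj(f,[T-[0,0,.072],T+[0,0,.078],cw(.025,-.0828,.075)]).round(1).tolist())
E
```

```text
t 17.95 pos [0.6054 0.1869 0.281 ] F [-0.36 -0.27  0.3 ] g 0.193
xyz [ 3.241 -0.086 -0.237] axyz [-0.027  0.017  0.015] mm 81.3 deg 0.2
wrist [[277.2, 216.6], [279.5, 350.5], [274.6, 178.4]]
side [[316.0, 125.5], [318.0, 59.3], [314.8, 176.0]]
top [[199.1, 130.0], [183.7, 98.1], [206.4, 150.0]]
```

View pics/wrist25.png

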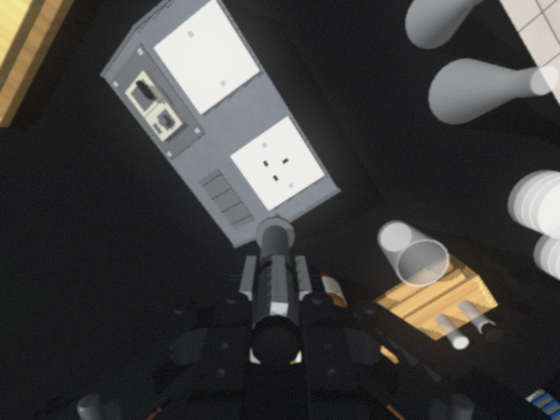

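View pics/side25.png

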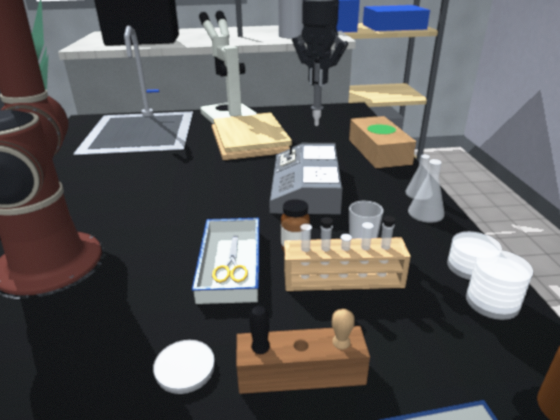

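View pics/top25.png

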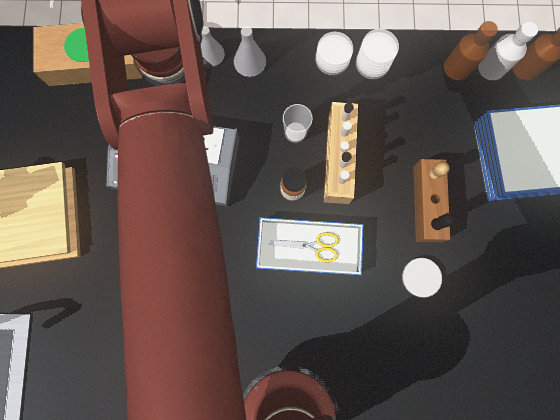

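```bash
python3 - <<'E'
from h import *
from plant import sensors
f=load('wrist25')
a=f['img'][120:230,225:335]; cv2.imwrite('pics/w25c.png',cv2.resize(a,None,fx=5.4,fy=5.4,interpolation=cv2.INTER_CUBIC))
a=load('side25')['img'][90:195,270:350]; cv2.imwrite('pics/s25c.png',cv2.resize(a,None,fx=6,fy=5.7,interpolation=cv2.INTER_CUBIC))
E
```

```text
(no output)
```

View pics/w25c.png

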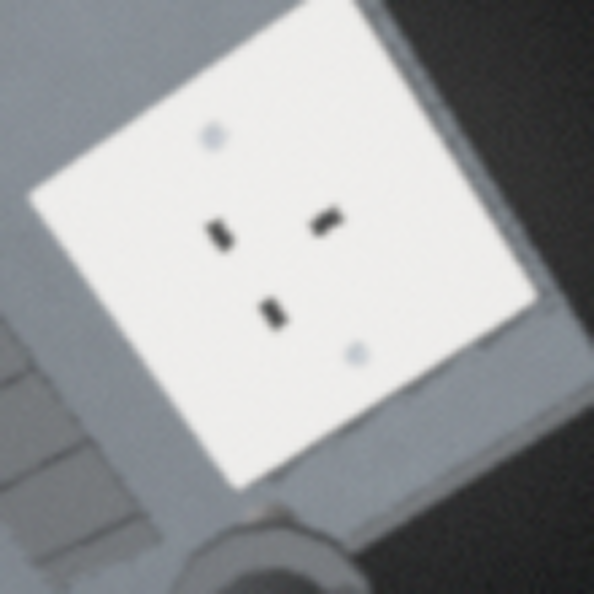

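View pics/s25c.png

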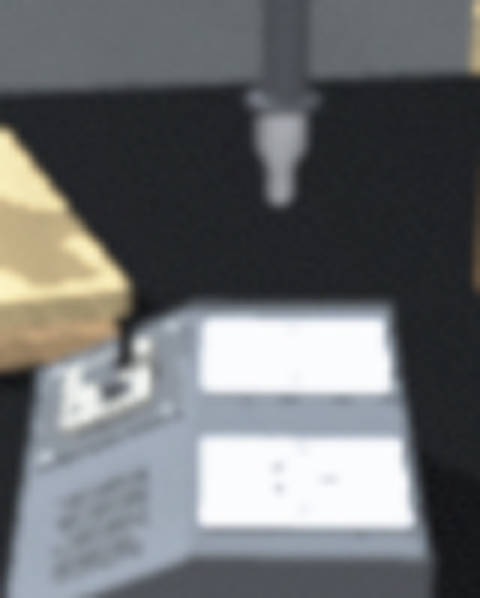

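```bash
python3 - <<'E'
from h import *
w=load('wrist25');s=load('side25')
tw,ts=(274.1,214.1),(316.5,126.3); sw,ss=(275.6,178.),(316.5,176.)
print('tip',back(w,tw,.209),back(s,ts,.209),tri([(w,tw),(s,ts)]))
print('slot',back(w,sw,.075),back(s,ss,.075),tri([(w,sw),(s,ss)]))
E
```

```text
tip [0.60501468 0.18981581 0.209     ] [0.60637016 0.18312631 0.209     ] [0.60602875 0.18911593 0.20720075]
slot [0.60897181 0.19227846 0.075     ] [0.61200332 0.19215842 0.075     ] [0.61047723 0.19201861 0.07537168]
```

```bash
python3 - <<'E'
from h import *
go([.6095,.1900,.181],[0,0,-1],[.743,-.669,0])
E
```

```text
t 18.1 pos [0.6058 0.1865 0.2819] F [ 0.29  0.12 -0.8 ] g 0.194
xyz [ 4.038  0.019 -0.205] axyz [-0.041  0.     0.008] mm 101.1 deg 0.2
```

Request:
{"op": "drive_tool", "data": {"series": [{"x": 0.8, "y": 0.02, "z": -0.2, "ax": 0, "ay": 0, "az": 0}, {"x": 1.8, "y": 0.02, "z": -0.2, "ax": 0, "ay": 0, "az": 0}, {"x": 2.7, "y": 0.02, "z": -0.2, "ax": 0, "ay": 0, "az": 0}, {"x": 3.3, "y": 0.02, "z": -0.2, "ax": 0, "ay": 0, "az": 0}, {"x": 3.7, "y": 0.02, "z": -0.2, "ax": 0, "ay": 0, "az": 0}]}}

```text
time: 18.52
tool_pos: [0.6085, 0.1902, 0.187]
tool_rot: [-0.286, -0.645, -0.287, 0.648]
contact_force: [-0.5, 1.1, -0.4]
gripper_width: 0.193
```

Request:
{"op": "drive_tool", "data": {"series": [{"x": 0.2, "y": 0, "z": 0, "ax": 0, "ay": 0, "az": 0}, {"x": 0.2, "y": 0, "z": 0, "ax": 0, "ay": 0, "az": 0}, {"x": 0.2, "y": 0, "z": 0, "ax": 0, "ay": 0, "az": 0}]}}

```text
time: 18.77
tool_pos: [0.61, 0.1912, 0.1855]
tool_rot: [0.287, 0.647, 0.287, -0.646]
contact_force: [0.2, 0.1, 0.1]
gripper_width: 0.193
```

```bash
python3 - <<'E'
from h import *
from plant import sensors,cams
go([.6095,.1900,.160],[0,0,-1],[.743,-.669,0])
f=cams.grab_frame('wrist');np.savez('pics/wrist26.npz',**f);cv2.imwrite('pics/w26c.png',cv2.resize(f['img'][130:270,200:350],None,fx=4,fy=4,interpolation=cv2.INTER_CUBIC))
f=cams.grab_frame('side');np.savez('pics/side26.npz',**f);cv2.imwrite('pics/s26c.png',cv2.resize(f['img'][110:200,270:350],None,fx=7,fy=6.6,interpolation=cv2.INTER_CUBIC))
T=sensors.state()['tool_pos'];print(proj(load('wrist26'),T-[0,0,.074]),proj(load('side26'),T-[0,0,.074]))
E
```

```text
t 18.77 pos [0.61   0.1912 0.1855] F [0.17 0.15 0.09] g 0.193
xyz [1.022 0.016 0.052] axyz [-0.024 -0.017 -0.001] mm 25.6 deg 0.1
[[276.8182068  215.58878131]] [[316.36248673 162.57952009]]
```

View pics/w26c.png

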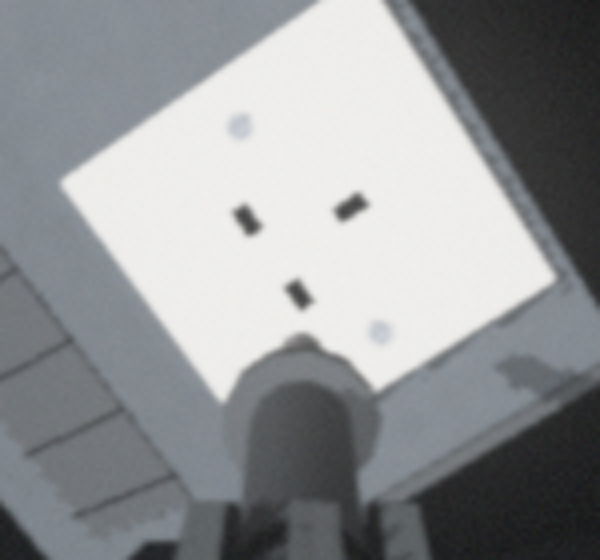

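View pics/s26c.png

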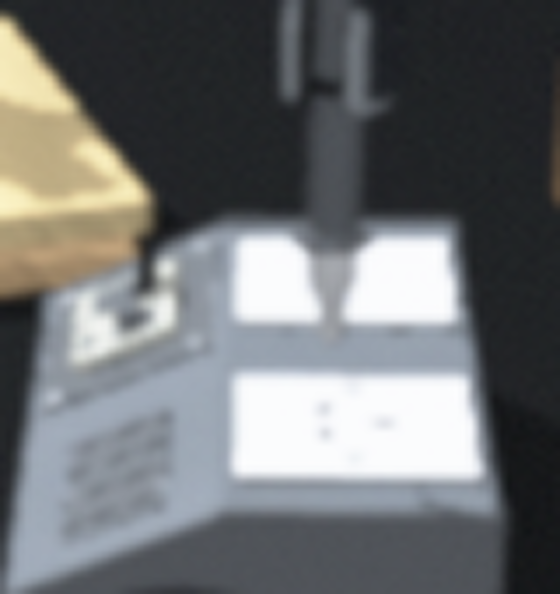

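```bash
python3 - <<'E'
from h import *
w=load('wrist26');s=load('side26')
tw,ts=(275.,214.8),(317.6,162.); sw,ss=(274.75,203.5),(316.4,175.6)
print('tip',back(w,tw,.1125),back(s,ts,.1125),tri([(w,tw),(s,ts)]))
print('slot',back(w,sw,.075),back(s,ss,.075),tri([(w,sw),(s,ss)]))
E
```

```text
tip [0.60976279 0.19301384 0.1125    ] [0.61394941 0.19410008 0.1125    ] [0.61184278 0.19287134 0.11354182]
slot [0.6091005  0.19265779 0.075     ] [0.61214076 0.19448012 0.075     ] [0.61055463 0.19264419 0.07620952]
```

Request:
{"op": "drive_tool", "data": {"series": [{"x": 0.25, "y": -0.03, "z": 0.03, "ax": 0, "ay": 0, "az": 0}, {"x": 0.5, "y": -0.03, "z": 0.03, "ax": 0, "ay": 0, "az": 0}, {"x": 0.7, "y": -0.03, "z": 0.03, "ax": 0, "ay": 0, "az": 0}, {"x": 0.84, "y": -0.03, "z": 0.03, "ax": 0, "ay": 0, "az": 0}, {"x": 0.92, "y": -0.03, "z": 0.03, "ax": 0, "ay": 0, "az": 0}]}}

```text
time: 19.28
tool_pos: [0.6078, 0.1912, 0.1602]
tool_rot: [-0.287, -0.646, -0.287, 0.647]
contact_force: [0.7, 0.3, -0.8]
gripper_width: 0.196
```

Request:
{"op": "drive_tool", "data": {"series": [{"x": 0.06, "y": 0, "z": 0, "ax": 0, "ay": 0, "az": 0}, {"x": 0.12, "y": 0, "z": 0, "ax": 0, "ay": 0, "az": 0}, {"x": 0.16, "y": 0, "z": 0, "ax": 0, "ay": 0, "az": 0}, {"x": 0.16, "y": 0, "z": 0, "ax": 0, "ay": 0, "az": 0}, {"x": 0.16, "y": 0, "z": 0, "ax": 0, "ay": 0, "az": 0}]}}

```text
time: 19.7
tool_pos: [0.6085, 0.1912, 0.1576]
tool_rot: [0.287, 0.646, 0.287, -0.646]
contact_force: [0.1, 0.4, -1.1]
gripper_width: 0.198
```

```bash
python3 - <<'E'
from h import *
from plant import sensors,cams
go([.6095,.1900,.1585],[0,0,-1],[.743,-.669,0])
f=cams.grab_frame('wrist');np.savez('pics/wrist27.npz',**f);cv2.imwrite('pics/w27c.png',cv2.resize(f['img'][130:270,200:350],None,fx=4,fy=4,interpolation=cv2.INTER_CUBIC))
f=cams.grab_frame('side');np.savez('pics/side27.npz',**f);cv2.imwrite('pics/s27c.png',cv2.resize(f['img'][110:200,270:350],None,fx=7,fy=6.6,interpolation=cv2.INTER_CUBIC))
E
```

```text
t 19.7 pos [0.6085 0.1912 0.1576] F [ 0.1   0.35 -1.1 ] g 0.198
xyz [-0.037  0.064  0.009] axyz [-0.021 -0.005  0.008] mm 1.9 deg 0.1
```

View pics/w27c.png

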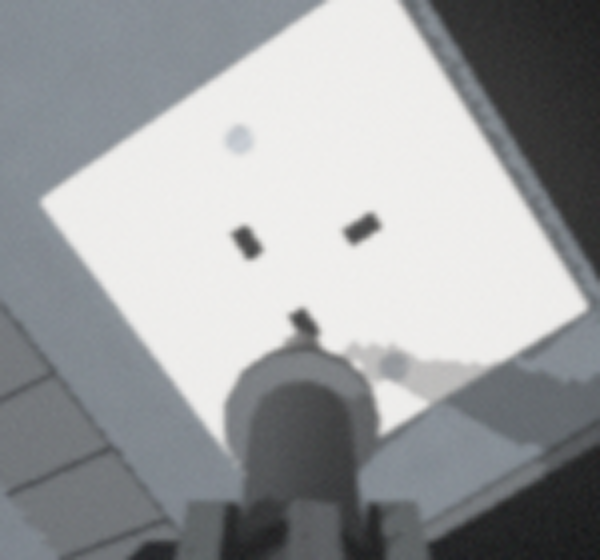

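View pics/s27c.png

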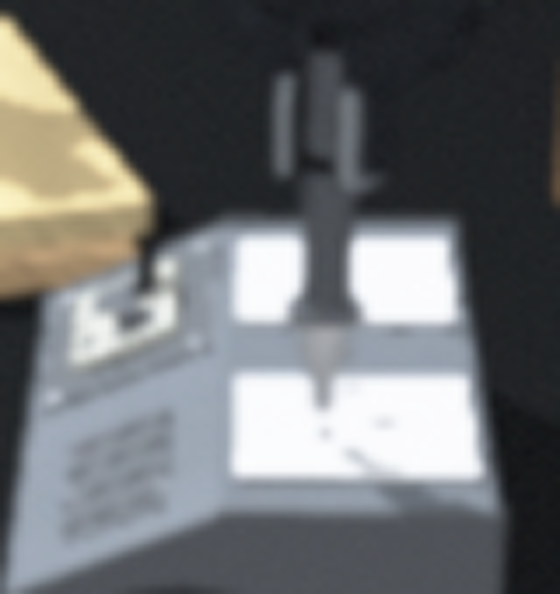

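```bash
python3 - <<'E'
from h import *
w=load('wrist27');s=load('side27')
tw,ts=(275.,214.8),(316.0,172.0); sw,ss=(276.,210.5),(316.4,175.6)
print('tip',back(w,tw,.085),back(s,ts,.085),tri([(w,tw),(s,ts)]))
print('slot',back(w,sw,.075),back(s,ss,.075),tri([(w,sw),(s,ss)]))
from plant import sensors; st=sensors.state(); print(st['tool_pos'],st['time'])
E
```

```text
tip [0.60819251 0.19316936 0.085     ] [0.61085818 0.19472484 0.085     ] [0.60949067 0.19318784 0.08602733]
slot [0.60929223 0.19310334 0.075     ] [0.61214076 0.19448012 0.075     ] [0.61068024 0.19307879 0.07599767]
[0.60850913 0.19127688 0.15769399] 19.8
```

Request:
{"op": "drive_tool", "data": {"series": [{"x": 0, "y": 0.03, "z": -0.03, "ax": 0, "ay": 0, "az": 0}, {"x": 0, "y": 0.03, "z": -0.03, "ax": 0, "ay": 0, "az": 0}, {"x": 0, "y": 0.03, "z": -0.03, "ax": 0, "ay": 0, "az": 0}]}}

```text
time: 20.05
tool_pos: [0.6095, 0.1913, 0.1576]
tool_rot: [0.287, 0.646, 0.287, -0.646]
contact_force: [-0.3, 0.6, 0.8]
gripper_width: 0.192
```

```bash
python3 - <<'E'
from h import *
from plant import sensors,cams
f=cams.grab_frame('side');cv2.imwrite('pics/s28c.png',cv2.resize(f['img'][100:400,200:440],None,fx=2.5,fy=2,interpolation=cv2.INTER_CUBIC))
s=sensors.state();print(s['tool_pos'],s['contact_force'],s['gripper_width'],s['time'])
E
```

```text
[0.60947643 0.19128137 0.15749231] [ 0.29523977  0.12195901 -0.17598728] 0.19568357699428868 20.1
```

View pics/s28c.png

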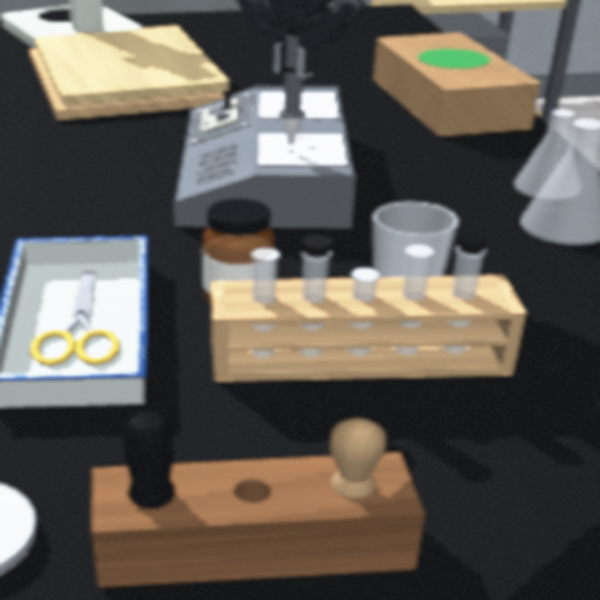

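The pen is steady above the live slot, the lever is up, and everything else is where it was. Handing in.

```bash
python3 -c "
from plant import workorder
print(workorder.job_done())"
```

```text
the job is handed in; nothing more can be done
None
```

The job is handed in, at about 20 s on the robot's clock. No verdict was reported.

**What I did:** I pressed the test button with about 2.7 N until the lever dropped, let go, and pushed the lever back up against its stop. I then took the tester out of the block, turning the jaws so they missed its clip. I carried it over the rack and left it in the gripper, upright and tip down, above the outlet's live slot.

**Last checks:**
- **Lever and button:** the wrist and side pictures taken after backing off show the lever up and the button out.
- **Tester position:** combining the wrist and side cameras put the tip 10 mm above the plate and about 1.2 mm off the slot centre. I then moved it 1 mm to correct that and did not measure it again.
- **Contact and grip:** contact force was near zero and the grip opening steady at 0.19. I saw no sign of the tester touching the console.
- **Everything else:** the other objects looked undisturbed in the last side picture.

**What disagreed:**
- **Fingertip position:** the real tips sat about 20 mm behind the reported TCP. I found this while pressing the button and allowed for it from then on.
- **Console position:** the top and side cameras and the wrist camera differed by about 2–3 mm, so I used a value between them.
- **Lever stop:** I pushed about 22 N against the stop for a moment before backing off.

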